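# Refit the press-to-run knob of a packing-bench conveyor

## Robot

A 7-joint arm with a two-finger parallel gripper is mounted at the origin on the work surface. World frame = base frame: x ahead of the robot, y to its left, z up, the work surface at z = 0. Lengths are in m, angles in rad, forces in N, time in s.
With the tool pointing down it reaches from about 0.4 to 0.875 m from the base axis. Payload 19.3 kg.
Tool frame: the origin (TCP) lies between the finger pads; the fingertips stand ahead of it and the grasp point (between the pads) lies 8 mm behind it (bot.tip_extent is the x of the fingertips in the tool frame, in m); x points along the fingers, y is the direction in which the jaws open and shut, and the axes are right-handed (so a half turn about x gives the same grasp; the last joint's range is limited). The gripper opens to 85 mm and grips with 20 to 120 N. Pads are 22 mm wide; open, the fingers measure 114 mm over their backs; the gripper's body (76 mm by 85 mm) begins 54 mm behind the grasp point. The pads swing forward as they close: fully open they stand 13 mm farther back than shut.
Start: joints at [1.209, 0.521, -0.036, 1.599, 0.021, 1.021, -0.113], TCP at [0.18, -0.599, 0.242] pointing down, gripper open.
Joint ranges: [-2.91, 2.91], [-0.3, 2.13], [-1.5, 1.42], [0.17, 2.43], [-1.26, 4.41], [0.16, 1.93], [-2.52, 2.52]. Speed limits (rad/s): [1.89, 1.89, 2.39, 2.39, 3.01, 3.01, 3.01].

## Interface

Orientations are given as [roll, pitch, yaw] about the fixed x, y, z axes, in that order (R = Rz(yaw) Ry(pitch) Rx(roll)).
In Python, from workcell import observe, grab_frame, camera_info, bot, nets gives the robot as it stands.
- The arm moves only by the tool jog_arm, never from a script. Its argument "commands" is a list of rows, each a list of 6 numbers: the shift along the tool's x, y, z in mm, then the turn, a rotation vector about the tool's x, y, z in rad. A call has 1 to 20 rows; each row shifts and turns the pose as measured when the row begins, along the tool's axes as they then stand; what a row does not reach is not made up. A row lasts 1/10 s, in which the tool goes at most 50 mm and 8.59 degrees, less where a joint would pass 70% of its speed; a pose out of reach is approached as far as the arm can. A call is refused whole if a number of a shift passes 50 or a number of a turn 0.15, either way. A call with a gripper value outside its range is refused whole. "gripper" is the closure in counts, from 0 (fully open) to 255 (shut), set as the call begins (left out, the last holds). The fingers move at their own pace and stop on an object; "newtons" is the grip in N (left out, the last holds). Time passes only in rows, so rows that do not move let the fingers close. It gives the time, the measured TCP pose, the force and the opening at its end, in the units of the state.
- observe(): the state, without advancing time (a new reading comes with each control period).
- grab_frame(name): name is "side" or "top"; returns the picture (400x640x3 uint8, red, green, blue); there is no depth.
- camera_info(name): a dict with "fov_y" (degrees; the focal length in pixels is half the picture's height over the tangent of half this angle, whatever the lens; pixels are square), "cx", "cy" (the principal point, pixels), "distortion" ([k1, k2, p1, p2, k3] as OpenCV has them; the pictures are not rectified), "R" (3x3) and "t" (3): a world point X has camera coordinates R X + t. Camera axes: x right, y down, z forward; pixel columns grow to the right and rows downward; lengths in m; the calibration is good to about 2 mm. A picture is of the moment at which its call begins. camera_info takes no time and is no camera call.
- bot.job_done(): hands the job in, once; it reports no verdict.
Trained networks look in the newest picture that a camera, given by its name, has taken for a name from the list of things; names that differ only in an ending like _2 or _b are one class to them, and where a whole thing is asked for, a point or a joint stands for the part that bears it (a point fixed in the world has none). Each returns a list of dicts, best first, with "p" (0 to 1); they miss things now and then, are a little off and sometimes report something else, mostly with a low value. They report only what shows in the picture. A call takes as long as a camera call. They do not tell look-alikes from the thing itself.
- nets.find_in(camera, name): "rect" ([left, top, right, bottom] in pixels, round what is visible of it).
- nets.silhouettes(camera, name): "mask" (400x640 bool, what is visible of it) and "rect" ([left, top, right, bottom] in pixels, round what is visible of it).
- nets.pinpoint(camera, name): "location" ([column, row] in pixels: a listed point, or the origin of a listed thing).
The state is a dict: "clock": time; "qpos": joint angles; "qd": joint speeds; "joint_efforts": joint torques, N m; "position": TCP position; "tool_rot": TCP orientation; "force": force on the tool from outside, world axes, zero at the start; "moment": the same for the moment, N m; "grip_width": finger opening in m.
Only numpy, scipy, OpenCV 4.12 (cv2) and the standard library are available. Lean on these libraries where they do the work, as an engineer would, in place of code of your own. Each camera call takes 0.05 s, during which the arm holds its last target.

## Task

Rebuild the conveyor's press-to-run control on the grey box: thread the wide steel washer and then the brass spacer ring down over the upright shaft, each fully home. Then turn the black bar knob so that its white pointer lies on the side of the shaft's flat, push it all the way onto the D-shaped shaft, and keep pressing until shaft and knob have sunk nearly to the bottom of their spring travel: finish while still holding the knob pressed there. Leave the other things on the bench where they are.

Things in the scene. Friction and masses are not known exactly. Their poses are not given: they have to be found in the camera images.
- post_foot (a point): centre of the foot of the dark round post on the top face of the grey control box (box 170 x 150 mm, 45 mm high, fixed to the bench); z points up. The post is 22 mm in diameter, 22 mm high, rim chamfered; the D-shaft stands up out of its middle. The first ring comes to rest on the box's top face, here.
- shaft_tip (a point): centre of the top end of the steel D-shaft, on the post's axis; z up. Not pressed, it stands 24 mm above the post, 46 mm above the box top. Diameter 16 mm; one flat, 4 mm from the axis, faces this frame's -x, painted red, as is the part of the end next to it. End chamfered by 2 mm. The shaft starts at various angles and turns only stiffly (0.15 N m).
- d_shaft (a joint): how far the D-shaft is pressed down into its post: 0 is up, 0.008 m is the stop. A spring pushes it up with 6 N at the top, 10.8 N at the stop.
- washer: wide steel ring lying flat: 50 mm outside, 25 mm bore, 8 mm thick, 90 g. Origin at its centre (half its thickness up), z its axis.
- spacer: brass ring lying flat: 40 mm outside, 25 mm bore, 10 mm thick, 65 g. Origin at its centre (half its thickness up), z its axis.
- knob: black bar knob standing upright, 70 g. Origin at the centre of its underside, z up. Round serrated skirt 49 mm in diameter, 18 mm high; on it a grip bar 12 mm thick (along its y), 46 mm long (along its x), from 18 to 44 mm above the underside. A white pointer line marks the -x half of the bar, above the flat of the bore.
- knob_bore (a point): inner end of the knob's D-bore, on its axis, 14 mm above the underside, axes as the knob's. The bore opens in the underside: 18 mm in diameter, 14 mm deep, flat 5 mm from the axis on the -x (pointer) side. It goes on only with the pointer over the shaft's flat, within 8 degrees. Seated, this point meets the shaft's tip.
- spray_can: bystander: upright spray can with a red label and pale top, 56 mm in diameter, 170 mm high; origin at its underside
- orange_bottle: bystander: upright orange bottle, 64 mm in diameter, 160 mm high; origin at its underside
- screwdriver: bystander: screwdriver with a blue handle lying along its x, about 200 mm long; origin on the bench under it
- tape_roll: bystander: brown tape roll lying flat, 80 mm in diameter, 24 mm high; origin at the centre of its underside
- carton: bystander: small brown carton 90 x 110 x 60 mm; origin at the centre of its underside
- rubber_ring: bystander: small black rubber ring lying flat, 36 mm outside, 18 mm bore, 6 mm thick; origin at the centre of its underside. Not used.
- red_cap: bystander: red plastic cap, 32 mm in diameter, 18 mm high; origin at the centre of its underside
Things that resemble listed ones, but are neither listed nor needed, are in the scene too. There is more than one size of the spacer; the job needs the smaller. Of the things like the part that bears post_foot, leave any that is purple; of the rest the larger one is meant.

How it is judged:
On the way, in this order (a step that is already met when the one before it is completed fails the run):
1. the steel washer lies home on the box top round the post, the brass spacer not yet on (horizontal distance between washer and post_foot below 0.003 m and z of washer in the frame of post_foot between 0.002 and 0.006 m and horizontal distance between spacer and post_foot above 0.03 m), for 0.2 s.
2. the brass spacer lies home on the washer, the knob not yet on (horizontal distance between each of washer, spacer and post_foot below 0.003 m and z of washer in the frame of post_foot between 0.002 and 0.006 m and z of spacer in the frame of post_foot between 0.011 and 0.015 m and horizontal distance between knob and shaft_tip above 0.03 m), for 0.2 s.
3. the knob is fully on the D-shaft (horizontal distance between each of washer, spacer and post_foot below 0.003 m and z of washer in the frame of post_foot between 0.002 and 0.006 m and z of spacer in the frame of post_foot between 0.011 and 0.015 m and horizontal distance between knob and shaft_tip below 0.003 m and z of knob in the frame of shaft_tip below -0.012 m and angle between knob's own z axis and vertical below 0.12 rad and angle between the x axis of knob and the x axis of shaft_tip, either way round below 0.25 rad), for 0.1 s.
At the end, for the whole second after the job is handed in: Washer flat on the box top, spacer flat on it (both centred within 3 mm, heights within 2 mm); knob on the D-shaft within 2 mm of full depth, upright within 0.12 rad; shaft held down more than 5 of its 8 mm by fingers bearing on the knob with over 3 N, through the last second (all of step 3 and value of joint d_shaft above 0.005 m and contact force between the fingers and knob above 3 N); the arm keeps its last pose, push and grip.
It fails at once if one of the seven bystanders is shifted by more than 25 mm (distance of any of spray_can, orange_bottle, screwdriver, tape_roll, carton, rubber_ring, red_cap from where it was at the start of the episode above 0.025 m).
It also fails if it takes over 72 s, if anything falls off the work surface, if the arm or the gripper's body presses on something with over 40 N, if the wrist force passes 120 N, or if a joint passes its speed limit or range.

## Working session

There is one attempt and no reset: what is moved stays moved. The work goes in short steps, Python scripts to look and compute and a tool call to move; the robot and the scene stay as the last step left them, time stands still between calls to the robot, and variables do not carry over. Pictures are saved under pics/ and viewed, and the job is handed in when it is done.

Besides the shell and the picture viewer there is one more tool, called by a JSON object that holds its "op" and its "data", one argument or row to a line. jog_arm: Moves the arm, as the interface text tells. Its arguments: {"type":"object","properties":{"commands":{"type":"array","items":{"type":"array","items":{"type":"number"}}},"gripper":{"type":"number"},"newtons":{"type":"number"}},"required":["commands"]}

```bash
ls; mkdir -p pics
cat > h.py <<'E'
import numpy as np, cv2
from workcell import observe, grab_frame, camera_info, bot, nets
def cam(n):
    c=camera_info(n); f=200/np.tan(np.radians(c['fov_y'])/2)
    K=np.array([[f,0,c['cx']],[0,f,c['cy']],[0,0,1]]); return K,np.array(c['distortion'],float),np.array(c['R']),np.array(c['t'])
def proj(n,X):
    K,d,R,t=cam(n); return cv2.projectPoints(np.array(X,float).reshape(-1,3),cv2.Rodrigues(R)[0],t,K,d)[0].reshape(-1,2)
def ray(n,uv):
    K,d,R,t=cam(n); p=cv2.undistortPoints(np.array(uv,float).reshape(-1,1,2),K,d).reshape(-1,2)
    D=np.c_[p,np.ones(len(p))]@R; return -R.T@t,D
def atz(n,uv,z):
    o,D=ray(n,uv); s=(z-o[2])/D[:,2]; return o+D*s[:,None]
def save(n,name,box=None,k=1):
    im=grab_frame(n); cv2.imwrite('pics/raw_'+name+'.png',im[:,:,::-1])
    if box: im=im[box[1]:box[3],box[0]:box[2]]
    im=cv2.resize(im,None,fx=k,fy=k,interpolation=cv2.INTER_CUBIC)
    cv2.imwrite('pics/'+name+'.png',im[:,:,::-1])
def crop(src,name,box,k):
    im=cv2.imread('pics/raw_'+src+'.png')[box[1]:box[3],box[0]:box[2]]
    cv2.imwrite('pics/'+name+'.png',cv2.resize(im,None,fx=k,fy=k,interpolation=cv2.INTER_CUBIC))
E
python3 - <<'E'
from h import *
save('top','t0');save('side','s0')
s=observe();print(s)
for n in('top','side'):
    K,d,R,t=cam(n);print(n,K,d,-R.T@t,R)
E
```

```text
pics
{'clock': 0.1, 'qpos': array([ 1.2088065 ,  0.52195312, -0.0363121 ,  1.59995389,  0.02120857,
        1.02113162, -0.11280126]), 'qd': array([-4.73656437e-04,  2.84497253e-05, -3.69520090e-04, -2.64010622e-03,
        3.29323304e-04,  3.73678690e-04, -9.02538204e-04]), 'joint_efforts': array([ 3.90278568e-03, -9.28492355e+01,  1.98413171e+00, -3.70536053e+01,
        1.81984319e-02,  5.37573185e-03,  4.69502504e-05]), 'position': array([ 0.17966048, -0.59830373,  0.24178323]), 'tool_rot': array([-1.48521735,  1.56973553,  1.94814412]), 'force': array([-0.0370211 ,  0.04523652, -0.65215404]), 'moment': array([ 0.02009975, -0.00334691,  0.03890965]), 'grip_width': 0.0853116355250593}
top [[410.11159486   0.         318.85167541]
 [  0.         410.11159486 194.11633172]
 [  0.           0.           1.        ]] [-0.06569319  0.          0.          0.          0.        ] [0.35048396 0.04969782 1.20714542] [[ 0.01043106 -0.99969291  0.02247836]
 [-0.98393512 -0.01426801 -0.17795532]
 [ 0.1782214  -0.02026098 -0.9837818 ]]
side [[501.36266718   0.         305.75062925]
 [  0.         501.36266718 199.73928089]
 [  0.           0.           1.        ]] [-0.00609948  0.          0.          0.          0.        ] [ 0.41397205 -0.83189437  0.87204045] [[ 0.98891202 -0.14784679  0.01394107]
 [-0.08893161 -0.66478261 -0.74172451]
 [ 0.11892936  0.73226048 -0.67055977]]
```

View pics/t0.png

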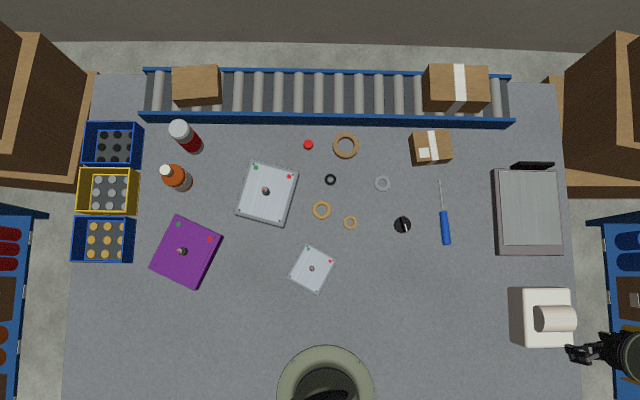

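View pics/s0.png

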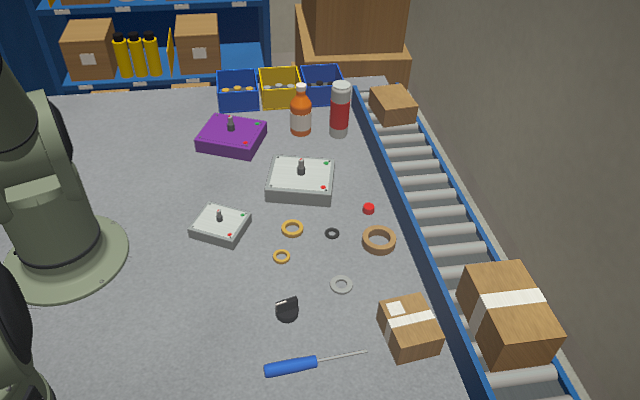

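Candidates in the top view:
- **Boxes:** purple (185,250), which must be left; small grey (311,268); large grey (267,192), which I choose.
- **Brass rings:** larger (321,210) and smaller (350,222), which I choose. The tape roll at (345,145) is a bystander.
- **Washer:** steel ring (382,183). The black rubber ring at (330,179) is not it.
- **Knob:** black (402,224).

Next I check these in close crops.

Run:
```python
from h import *
crop('t0','t0c',(225,150,425,300),4);crop('s0','s0c',(180,145,380,335),4)
def show(n,cam_):
    for r in nets.find_in(cam_,n)[:4]: print(cam_,n,'rect',np.round(r['rect'],1),round(r['p'],2))
    for r in nets.pinpoint(cam_,n)[:4]: print(cam_,n,'pin',np.round(r['location'],1),round(r['p'],2))
for c in('top','side'):
    for n in('washer','spacer','knob','shaft_tip','post_foot'):
        try: show(n,c)
        except Exception as e: print(n,e)
```

```text
top washer rect [374.7 174.4 391.7 192.7] 0.43
top washer pin [382.2 181.8] 0.67
top spacer rect [315.  202.6 331.2 220. ] 0.64
top spacer rect [392.1 218.  412.8 235.2] 0.46
top spacer rect [303.7 138.  312.  151.8] 0.24
top spacer pin [351.4 221. ] 0.67
top spacer pin [324.6 212.6] 0.46
top knob rect [169.4 115.1 203.7 153.6] 0.71
top knob rect [390.9 215.  412.2 237.2] 0.49
top knob pin [398.  224.1] 0.51
top shaft_tip pin [181.7 253.3] 0.53
top post_foot rect [147.6 211.3 222.6 290.5] 0.84
top post_foot rect [282.4 244.6 335.1 298. ] 0.67
top post_foot rect [236.  161.  300.1 228.5] 0.57
top post_foot rect [395.  219.8 407.  232.9] 0.55
top post_foot pin [266.4 194.9] 0.96
top post_foot pin [310.4 266.4] 0.86
top post_foot pin [194.9 143.4] 0.72
top post_foot pin [184.9 250.8] 0.62
side washer rect [331.7 271.5 354.8 291.7] 0.75
side washer pin [343.7 283. ] 0.68
side spacer rect [281.9 218.8 302.1 239.6] 0.55
side spacer pin [293.8 230.8] 0.8
side spacer pin [282.7 257.6] 0.74
side knob rect [275.8 297.1 297.  325. ] 0.96
side knob pin [288.1 312.4] 0.69
side shaft_tip pin [227.5 115.3] 0.62
side shaft_tip pin [302.1 160.2] 0.46
side shaft_tip pin [222. 211.] 0.38
side post_foot rect [196.7 110.3 268.8 162.3] 0.91
side post_foot rect [264.3 155.  337.2 208.3] 0.86
side post_foot rect [187.1 198.  249.4 248.4] 0.82
side post_foot pin [221.2 219.8] 0.87
side post_foot pin [299.5 170.6] 0.84
side post_foot pin [235.1 124.6] 0.75
```

View pics/t0c.png

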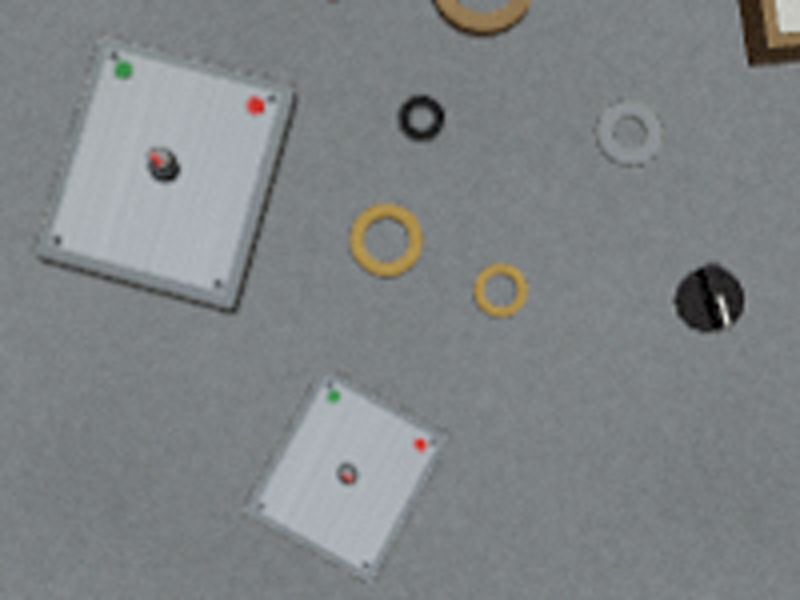

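View pics/s0c.png

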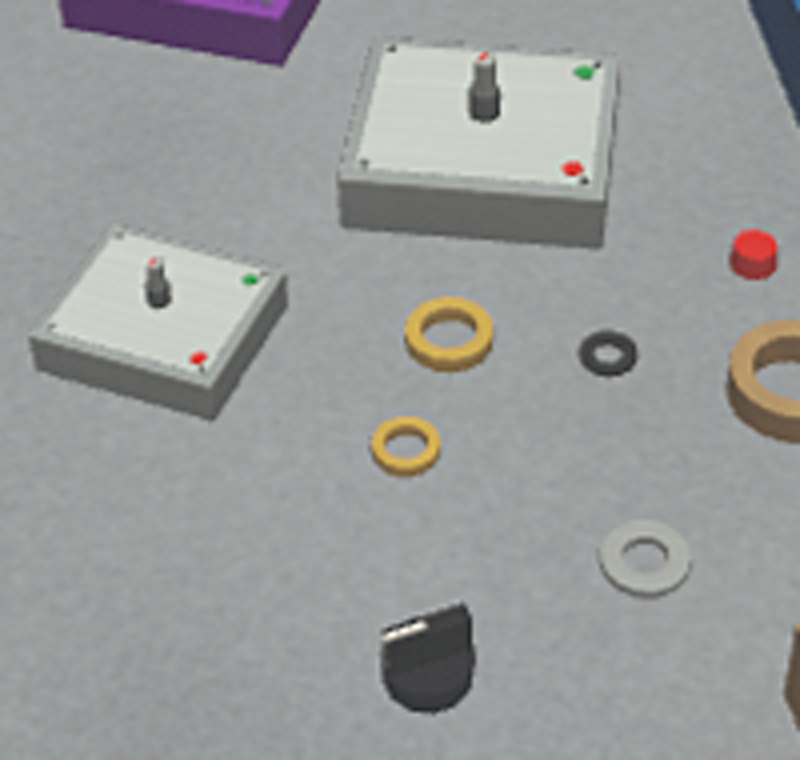

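The crops confirm the choices. The large grey box carries a shaft whose red tip sits at top (264.5,189.5). The smaller brass ring is at (350,222), the washer at (382,183) and the knob at (402,224) with its pointer toward the lower right. Now precise positions from both cameras.

```bash
cat > fit.py <<'E'
from h import *
from scipy.optimize import least_squares
S=8
def circ(r,z,n=48):
    a=np.linspace(0,2*np.pi,n,endpoint=False); return np.c_[r*np.cos(a),r*np.sin(a),np.full(n,z)]
def hullmask(n,P,box):
    uv=(proj(n,P)-np.array(box[:2])+0.5)*S-0.5
    m=np.zeros(((box[3]-box[1])*S,(box[2]-box[0])*S),np.float32)
    cv2.fillConvexPoly(m,np.round(cv2.convexHull(uv.astype(np.float32))*16).astype(np.int32),1,shift=4); return m
def ring(n,c,ro,ri,h,box):
    o=np.array([*c]) # centre of underside
    m=hullmask(n,np.r_[circ(ro,0),circ(ro,h)]+o,box)
    m*=1-hullmask(n,circ(ri,0)+o,box)*hullmask(n,circ(ri,h)+o,box)
    return cv2.resize(m,None,fx=1/S,fy=1/S,interpolation=cv2.INTER_AREA)
def cyl(n,c,r,h,box):
    return cv2.resize(hullmask(n,np.r_[circ(r,0),circ(r,h)]+np.array(c),box),None,fx=1/S,fy=1/S,interpolation=cv2.INTER_AREA)
def fitmask(n,img,box,render,x0):
    # img: float soft mask; fit a*render+b
    def f(p):
        m=cv2.GaussianBlur(render(n,p,box),(0,0),0.6); A=np.c_[m.ravel(),np.ones(m.size)]
        y=img.ravel(); return A@np.linalg.lstsq(A,y,rcond=None)[0]-y
    best=None
    r=least_squares(f,x0,diff_step=None,x_scale=0.001,method='trf') if 0 else None
    from scipy.optimize import minimize
    r=minimize(lambda p:(f(p)**2).sum(),x0,method='Nelder-Mead',options=dict(initial_simplex=[x0,np.add(x0,[.004,0]),np.add(x0,[0,.004])],xatol=1e-5,fatol=1e-9))
    return r.x,r.fun/((img-img.mean())**2).sum()
def bbox(n,c,R=0.05,h=0.03):
    uv=proj(n,np.r_[circ(R,0),circ(R,h)]+np.array(c)); lo=np.floor(uv.min(0)).astype(int);hi=np.ceil(uv.max(0)).astype(int); return [max(lo[0],0),max(lo[1],0),min(hi[0],640),min(hi[1],400)]
E
cat > m1.py <<'E'
from fit import *
ims={'top':cv2.imread('pics/raw_t0.png').astype(float),'side':cv2.imread('pics/raw_s0.png').astype(float)}
def go(name,px,zc,render,chan,R=0.045,h=.03,z0=0):
    for n in('top','side'):
        x0=atz(n,[px[n]],zc)[0][:2]
        b=bbox(n,[*x0,z0],R,h)
        y=chan(ims[n])[b[1]:b[3],b[0]:b[2]]
        x,e=fitmask(n,y,b,render,x0); print(name,n,np.round(x*1000,1),'resid',round(e,3))
gray=lambda i:i.mean(2); sat=lambda i:i[:,:,2]-i[:,:,0]
go('washer',{'top':(382.2,182.8),'side':(341.3,284)},.004,lambda n,p,b:ring(n,(*p,0),.025,.0125,.008,b),gray)
go('spacer',{'top':(350,222),'side':(281.5,256)},.005,lambda n,p,b:ring(n,(*p,0),.020,.0125,.010,b),sat)
go('bigsp',{'top':(321,210),'side':(292,228)},.005,lambda n,p,b:ring(n,(*p,0),.0265,.0175,.010,b),sat)
go('knobcyl',{'top':(402,225),'side':(287,312)},.009,lambda n,p,b:cyl(n,(*p,0),.0245,.018,b),gray)
def post(n,p,b):
    return cyl(n,(*p,.045),.011,.022,b)
def chp(i): return gray(i)
go('post',{'top':(266,191),'side':(301,171)},.056,lambda n,p,b:np.maximum(cyl(n,(*p,.045),.011,.022,b),.6*cyl(n,(*p,.067),.008,.024,b)),gray,R=.025,h=.046,z0=.045)
for n,c in(('top',[(225+108/4,150+40/4),(225+294/4,150+90/4),(225+234/4,150+298/4),(225+48/4,150+250/4)]),('side',[(180+375/4,145+42/4),(180+617/4,145+58/4),(180+606/4,145+192/4),(180+342/4,145+178/4)])):
    P=atz(n,c,.045); print(n,np.round(P*1000).tolist(),np.linalg.norm(np.roll(P,-1,0)-P,axis=1),P.mean(0))
E
python3 m1.py
```

```text
washer top [ 608.8 -167.2] resid 0.623
washer side [ 605.5 -158.3] resid 0.877
spacer top [485.8 -66.9] resid 0.048
spacer side [483.2 -67.5] resid 0.286
bigsp top [522.3  17.6] resid 0.015
bigsp side [519.5  19.4] resid 0.083
knobcyl top [ 480.2 -221. ] resid 0.19
knobcyl side [ 478.2 -220.1] resid 0.207
post top [565. 178.] resid 0.134
post side [562.8 177.4] resid 0.269
top [[659.0, 222.0, 45.0], [624.0, 86.0, 45.0], [472.0, 125.0, 45.0], [504.0, 259.0, 45.0]] [0.1409997  0.15717438 0.13735331 0.15933762] [0.56491415 0.17289212 0.045     ]
side [[501.0, 260.0, 45.0], [661.0, 221.0, 45.0], [628.0, 88.0, 45.0], [466.0, 123.0, 45.0]] [0.16484498 0.13786632 0.1658688  0.14212804] [0.56402727 0.17300394 0.045     ]
```

```bash
cat > m2.py <<'E'
exec(open('m1.py').read().split("gray=")[0])
gray=lambda i:i.mean(2)
for R in(.03,.035):
  go('washer',{'top':(382.4,183),'side':(341.3,284)},.004,lambda n,p,b:ring(n,(*p,0),.025,.0125,.008,b),gray,R=R,h=.01)
go('spacer',{'top':(350,222),'side':(281.5,256)},.005,lambda n,p,b:ring(n,(*p,0),.020,.0125,.010,b),lambda i:i[:,:,2]-i[:,:,0],R=.03,h=.01)
for n in('top','side'):
    for z,P in((.008,(.607,-.167)),):
        im=ims[n].copy(); 
for n,px in(('top',(382.4,183)),('side',(341.3,284))):
    b=bbox(n,[*atz(n,[px],.004)[0][:2],0],.04,.01); 
    im=cv2.resize(ims[n][b[1]:b[3],b[0]:b[2]],None,fx=10,fy=10,interpolation=cv2.INTER_CUBIC); cv2.imwrite(f'pics/w_{n}.png',im); print(b)
E
python3 m2.py
```

```text
washer top [ 608.4 -167.1] resid 0.578
washer side [ 605.5 -158.5] resid 0.794
washer top [ 608.4 -167.2] resid 0.591
washer side [ 605.5 -158.3] resid 0.837
spacer top [485.8 -66.9] resid 0.049
spacer side [483.2 -67.4] resid 0.162
[np.int64(368), np.int64(169), np.int64(396), np.int64(197)]
[np.int64(322), np.int64(268), np.int64(360), np.int64(301)][ WARN:0@4.156] global loadsave.cpp:1063 imwrite_ Unsupported depth image for selected encoder is fallbacked to CV_8U.
```

View pics/w_top.png

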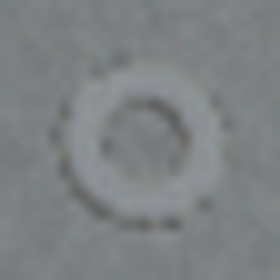

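View pics/w_side.png

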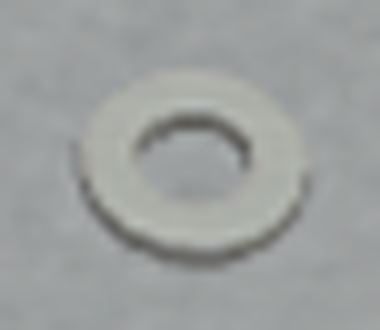

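```bash
cat > m3.py <<'E'
from fit import *
print(bot.tip_extent,[a for a in dir(bot) if a[0]!='_'])
print('washer',atz('top',[(382.05,182.85)],.008)*1e3,atz('side',[(340.95,283.35)],.008)*1e3)
# pointer
t=lambda u,v,k=4:( (u+.5)/k-.5,(v+.5)/k-.5)
a,b=t(714,288),t(728,327); P=atz('top',[(225+a[0],150+a[1]),(225+b[0],150+b[1])],.044);d=P[1]-P[0];print('ptr top',P*1e3,np.degrees(np.arctan2(d[1],d[0])))
a,b=t(426,622),t(385,636); P=atz('side',[(180+a[0],145+a[1]),(180+b[0],145+b[1])],.044);d=P[1]-P[0];print('ptr side',P*1e3,np.degrees(np.arctan2(d[1],d[0])))
print('white thing',atz('top',[(510,290),(575,345)],.1),atz('top',[(495,170),(562,255)],.05))
crop('t0','tipt',(252,176,280,204),20);crop('s0','tips',(288,148,316,180),20);crop('t0','knt',(388,208,418,240),20);crop('s0','kns',(270,290,304,328),16)
print('tip proj',proj('top',[(.565,.178,.091),(.565,.178,.067),(.565,.178,.045)]),proj('side',[(.5628,.1774,.091),(.5628,.1774,.067),(.5628,.1774,.045)]))
from scipy.spatial.transform import Rotation as Ro
print(Ro.from_euler('xyz',observe()['tool_rot']).as_matrix().round(3))
E
python3 m3.py; cd pics; python3 -c "
import cv2,numpy as np
a=[cv2.resize(cv2.imread(f),(400,400*cv2.imread(f).shape[0]//cv2.imread(f).shape[1])) for f in('tipt.png','tips.png')]
h=max(i.shape[0] for i in a);cv2.imwrite('tip2.png',np.hstack([cv2.copyMakeBorder(i,0,h-i.shape[0],0,0,0) for i in a]))
a=[cv2.resize(cv2.imread(f),(400,400*cv2.imread(f).shape[0]//cv2.imread(f).shape[1])) for f in('knt.png','kns.png')]
h=max(i.shape[0] for i in a);cv2.imwrite('kn2.png',np.hstack([cv2.copyMakeBorder(i,0,h-i.shape[0],0,0,0) for i in a]))
"
```

```text
0.011 ['IKError', 'job_done', 'tip_extent']
washer [[ 604.84671418 -164.42198109    8.        ]] [[ 602.98508715 -166.41870905    8.        ]]
ptr top [[ 484.46809223 -217.03351315   44.        ]
 [ 456.55126322 -226.47002498   44.        ]] -161.32359805505453
ptr side [[ 477.00841857 -220.79747153   44.        ]
 [ 455.67092825 -226.47602601   44.        ]] -165.09727346778854
white thing [[ 0.29464764 -0.49369124  0.1       ]
 [ 0.1465906  -0.67002582  0.1       ]] [[ 0.64038272 -0.49596254  0.05      ]
 [ 0.39065701 -0.68234574  0.05      ]]
tip proj [[264.24986162 188.95784512]
 [265.17048753 190.57465091]
 [265.98218825 191.99995722]] [[300.68760111 158.67663956]
 [300.62100408 166.06895674]
 [300.56140293 172.68608305]]
[[-0.     0.288 -0.958]
 [ 0.    -0.958 -0.288]
 [-1.    -0.     0.   ]]
```

View pics/tip2.png

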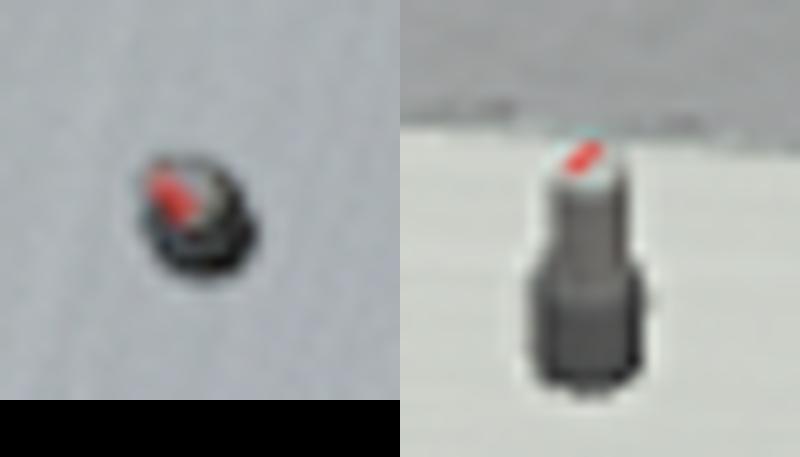

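View pics/kn2.png

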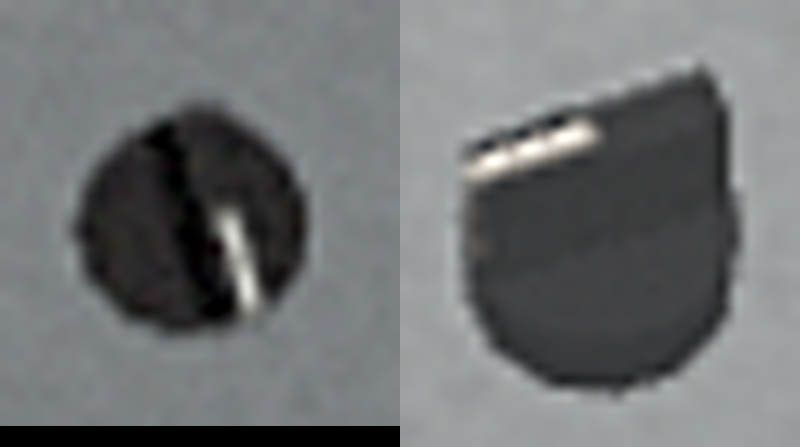

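```bash
cat > m4.py <<'E'
from fit import *
k=400/28
f=lambda u,v,o:(o[0]+(u+.5)/k-.5,o[1]+(v+.5)/k-.5)
for n,o,a,b in(('top',(252,176),(148,175),(190,218)),('side',(288,148),(567-400,172),(603-400,145))):
    P=atz(n,[f(*a,o),f(*b,o)],.091);d=P[1]-P[0];an=np.degrees(np.arctan2(d[1],d[0]));print(n,np.round(P*1e3,1).tolist(),'stripe',an,'mid',P.mean(0))
# red weighted PCA
for n,o in(('top',(252,176)),('side',(288,148))):
    im=cv2.imread('pics/raw_'+n[0]+'0.png').astype(float);s=im[:,:,2]-np.maximum(im[:,:,1],im[:,:,0]);s=s[o[1]:o[1]+30,o[0]:o[0]+28]; s[s<15]=0
    v,u=np.nonzero(s);w=s[v,u];print(np.c_[u+o[0],v+o[1],w].tolist())
    P=atz(n,np.c_[u+o[0],v+o[1]].astype(float),.091)[:,:2];m=(P*w[:,None]).sum(0)/w.sum();C=((P-m)*w[:,None]).T@(P-m)/w.sum();e,V=np.linalg.eigh(C);print(n,m,np.sqrt(e),np.degrees(np.arctan2(V[1,1],V[0,1])))
E
python3 m4.py
```

```text
top [[568.2, 184.6, 91.0], [559.9, 176.2, 91.0]] stripe -134.779004851346 mid [0.5640313  0.18041813 0.091     ]
side [[558.6, 174.2, 91.0], [566.1, 181.2, 91.0]] stripe 43.066355360426684 mid [0.56232308 0.17766885 0.091     ]
[[263.0, 187.0, 16.0], [262.0, 188.0, 26.0], [263.0, 188.0, 62.0], [264.0, 188.0, 27.0], [262.0, 189.0, 33.0], [263.0, 189.0, 104.0], [264.0, 189.0, 93.0], [265.0, 189.0, 32.0], [263.0, 190.0, 61.0], [264.0, 190.0, 110.0], [265.0, 190.0, 69.0], [263.0, 191.0, 19.0], [264.0, 191.0, 59.0], [265.0, 191.0, 22.0]]
top [0.56373211 0.17961847] [0.00187796 0.00311976] -143.3117389309125
[[300.0, 158.0, 61.0], [301.0, 158.0, 113.0], [302.0, 158.0, 16.0], [299.0, 159.0, 38.0], [300.0, 159.0, 132.0], [301.0, 159.0, 45.0], [300.0, 160.0, 18.0]]
side [0.5620192  0.17785734] [0.00140247 0.00264   ] 52.5970534763531
```

```bash
cat > plan.py <<'E'
import sys
from h import *
from scipy.spatial.transform import Rotation as Ro
# usage: plan.py x y z(mm) jawdeg|- [maxmm]
def plan(x,y,z,jaw=None,mm=40,ang=0.14,gain=1.0):
    s=observe(); R=Ro.from_euler('xyz',s['tool_rot']).as_matrix(); p=s['position'].copy()
    yd=np.degrees(np.arctan2(R[1,1],R[0,1]))
    if jaw is None: jaw=yd
    a=np.radians(jaw); X=np.array([0,0,-1.]);Y=np.array([np.cos(a),np.sin(a),0]);T=np.c_[X,Y,np.cross(X,Y)]
    rv=Ro.from_matrix(R.T@T).as_rotvec(); d=np.array([x,y,z])/1e3-p
    n=max(1,int(np.ceil(max(np.linalg.norm(d)*1e3/mm,np.linalg.norm(rv)/ang))))
    st=rv/n; rows=[]
    for i in range(n):
        rows.append([*np.round(R.T@d*1e3/n,1),*np.round(st,3)]); R=R@Ro.from_rotvec(st).as_matrix()
    print('clk',round(s['clock'],2),'tcp',np.round(p*1e3,1),'jaw',round(yd,1),'F',np.round(s['force'],1),'w',round(s['grip_width']*1e3,1),'q1',round(s['qpos'][0],2),'q7',round(s['qpos'][6],2),'rotvec',np.round(rv,3),'n',n)
    print([[float(v) for v in r] for r in rows] if np.linalg.norm(rv)>.02 else (rows[0],'x',n))
if __name__=='__main__':
    a=sys.argv[1:]; plan(*map(float,a[:3]),None if len(a)<4 or a[3]=='-' else float(a[3]),*(map(float,a[4:])))
E
python3 plan.py 604 -165 300 -15
```

```text
clk 1.1 tcp [ 179.8 -598.6  242.3] jaw -73.3 F [ 1.6 -1.4 -0.9] w 85.1 q1 1.21 q7 -0.11 rotvec [-1.017 -0.     0.   ] n 16
[[-3.6, -18.3, -33.2, -0.064, -0.0, 0.0], [-3.6, -16.2, -34.3, -0.064, -0.0, 0.0], [-3.6, -14.0, -35.2, -0.064, -0.0, 0.0], [-3.6, -11.7, -36.1, -0.064, -0.0, 0.0], [-3.6, -9.4, -36.7, -0.064, -0.0, 0.0], [-3.6, -7.0, -37.3, -0.064, -0.0, 0.0], [-3.6, -4.7, -37.6, -0.064, -0.0, 0.0], [-3.6, -2.3, -37.8, -0.064, -0.0, 0.0], [-3.6, 0.2, -37.9, -0.064, -0.0, 0.0], [-3.6, 2.6, -37.8, -0.064, -0.0, 0.0], [-3.6, 5.0, -37.6, -0.064, -0.0, 0.0], [-3.6, 7.3, -37.2, -0.064, -0.0, 0.0], [-3.6, 9.7, -36.7, -0.064, -0.0, 0.0], [-3.6, 12.0, -36.0, -0.064, -0.0, 0.0], [-3.6, 14.3, -35.1, -0.064, -0.0, 0.0], [-3.6, 16.5, -34.2, -0.064, -0.0, 0.0]]
```

{"op": "jog_arm", "data": {
  "commands": [
    [-30,0,0,0,0,0],
    [-30,0,0,0,0,0]
  ],
  "gripper": 65,
  "newtons": 40
}}

```text
clock: 1.3
position: [0.1793, -0.597, 0.3]
tool_rot: [-1.497, 1.564, 1.936]
force: [1.0, -1.3, 0.2]
grip_width: 0.0635
```

{"op": "jog_arm", "data": {
  "commands": [
    [0,-18,-33,-0.064,0,0],
    [0,-16,-34,-0.064,0,0],
    [0,-14,-35,-0.064,0,0],
    [0,-12,-36,-0.064,0,0],
    [0,-9,-37,-0.064,0,0],
    [0,-7,-37,-0.064,0,0],
    [0,-5,-38,-0.064,0,0],
    [0,-2,-38,-0.064,0,0],
    [0,0,-38,-0.064,0,0],
    [0,3,-38,-0.064,0,0],
    [0,5,-38,-0.064,0,0],
    [0,7,-37,-0.064,0,0],
    [0,10,-37,-0.064,0,0],
    [0,12,-36,-0.064,0,0],
    [0,14,-35,-0.064,0,0],
    [0,17,-34,-0.064,0,0]
  ]
}}

```text
clock: 2.9
position: [0.6084, -0.1446, 0.3052]
tool_rot: [0.511, 1.566, -1.285]
force: [0.5, -0.5, -0.0]
grip_width: 0.0634
```

```bash
python3 plan.py 604 -165.4 60 -15
```

```text
clk 2.9 tcp [ 608.4 -144.6  305.2] jaw -12.9 F [ 0.5 -0.5 -0. ] w 63.4 q1 0.43 q7 -0.27 rotvec [ 0.037  0.004 -0.002] n 7
[[35.0, -0.0, 2.9, 0.005, 0.001, -0.0], [35.0, -0.0, 2.9, 0.005, 0.001, -0.0], [35.0, 0.0, 2.9, 0.005, 0.001, -0.0], [35.0, 0.0, 2.9, 0.005, 0.001, -0.0], [35.0, 0.1, 3.0, 0.005, 0.001, -0.0], [35.0, 0.1, 3.0, 0.005, 0.001, -0.0], [35.0, 0.1, 3.0, 0.005, 0.001, -0.0]]
```

{"op": "jog_arm", "data": {
  "commands": [
    [35,0,3,0.005,0.001,0],
    [35,0,3,0.005,0.001,0],
    [35,0,3,0.005,0.001,0],
    [35,0,3,0.005,0.001,0],
    [35,0,3,0.005,0.001,0],
    [35,0,3,0.005,0.001,0],
    [35,0,3,0.005,0.001,0]
  ]
}}

```text
clock: 3.6
position: [0.6117, -0.1585, 0.0564]
tool_rot: [2.099, 1.556, 0.279]
force: [0.8, 0.3, 0.5]
grip_width: 0.0641
```

```bash
python3 plan.py 604 -165.4 13 -15
python3 - <<'E'
from h import *
save('top','t1');save('side','s1')
crop('t1','a',(350,150,420,220),6);crop('s1','b',(290,220,390,320),4)
a=cv2.imread('pics/a.png');b=cv2.imread('pics/b.png');h=420
cv2.imwrite('pics/ab1.png',np.hstack([cv2.resize(a,(390,390)),cv2.resize(b,(390,390))]))
E
```

```text
clk 3.6 tcp [ 611.7 -158.5   56.4] jaw -14.3 F [0.8 0.3 0.5] w 64.1 q1 0.39 q7 -0.39 rotvec [ 0.012 -0.008 -0.013] n 2
([np.float64(21.6), np.float64(-3.2), np.float64(4.5), np.float64(0.006), np.float64(-0.004), np.float64(-0.006)], 'x', 2)
```

View pics/ab1.png

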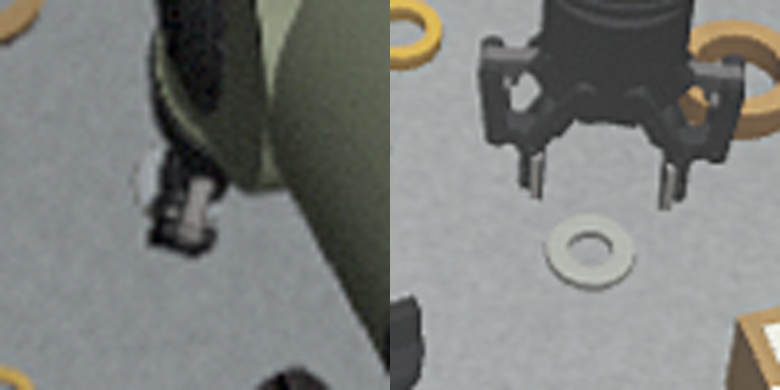

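The open fingers hang above and beyond the washer, which shows at about (341,284) in the side view. I correct the position and go down.

{"op": "jog_arm", "data": {
  "commands": [
    [10,-3,5,0.006,-0.004,-0.007],
    [10,-3,4,0.006,-0.004,-0.006],
    [0,0,0,0,0,0]
  ]
}}

```text
clock: 4.0
position: [0.6022, -0.1661, 0.0356]
tool_rot: [-1.247, 1.566, -3.08]
force: [-0.1, 0.2, -0.6]
grip_width: 0.0637
```

```bash
python3 plan.py 604 -165.4 13 -15
```

```text
clk 4.0 tcp [ 602.2 -166.1   35.6] jaw -15.0 F [-0.1  0.2 -0.6] w 63.7 q1 0.39 q7 -0.4 rotvec [-0.001  0.002  0.005] n 1
([np.float64(22.6), np.float64(1.6), np.float64(-1.2), np.float64(-0.001), np.float64(0.002), np.float64(0.005)], 'x', 1)
```

{"op": "jog_arm", "data": {
  "commands": [
    [11,1,-1,0,0,0],
    [11,0.6,-0.2,0,0,0.004],
    [0,0,0,0,0,0]
  ]
}}

```text
clock: 4.3
position: [0.6056, -0.1656, 0.0142]
tool_rot: [1.099, 1.567, -0.735]
force: [0.3, 0.7, -0.1]
grip_width: 0.0636
```

```bash
python3 plan.py 604 -165.4 13 -15
```

```text
clk 4.3 tcp [ 605.6 -165.6   14.2] jaw -15.0 F [ 0.3  0.7 -0.1] w 63.6 q1 0.38 q7 -0.41 rotvec [-0.001  0.002 -0.003] n 1
([np.float64(1.2), np.float64(-1.6), np.float64(0.3), np.float64(-0.001), np.float64(0.002), np.float64(-0.003)], 'x', 1)
```

{"op": "jog_arm", "data": {
  "commands": [
    [1,-1.5,0,0,0,0],
    [0,0,0,0,0,0],
    [0,0,0,0,0,0],
    [0,0,0,0,0,0],
    [0,0,0,0,0,0]
  ],
  "gripper": 255,
  "newtons": 40
}}

```text
clock: 4.8
position: [0.6044, -0.1648, 0.0137]
tool_rot: [1.212, 1.567, -0.621]
force: [-0.4, -0.4, -0.8]
grip_width: 0.0468
```

```bash
python3 plan.py 604 -165.4 120 -15 30
```

```text
clk 4.8 tcp [ 604.4 -164.8   13.7] jaw -15.0 F [-0.4 -0.4 -0.8] w 46.8 q1 0.38 q7 -0.41 rotvec [-0.     0.001 -0.004] n 4
([np.float64(-26.6), np.float64(0.0), np.float64(0.2), np.float64(-0.0), np.float64(0.0), np.float64(-0.001)], 'x', 4)
```

{"op": "jog_arm", "data": {
  "commands": [
    [-10,0,0,0,0,0],
    [-20,0,0,0,0,0],
    [-20,0,0,0,0,0],
    [-20,0,0,0,0,0],
    [-20,0,0,0,0,0],
    [0,0,0,0,0,0]
  ]
}}

```text
clock: 5.4
position: [0.604, -0.1644, 0.1102]
tool_rot: [1.27, 1.567, -0.563]
force: [0.1, 0.6, -0.8]
grip_width: 0.0466
```

Run:
```python
from h import *
save('side','s2')
crop('s2','b2',(280,180,400,300),5)
print(proj('side',observe()['position']),observe()['grip_width'],observe()['position'])
```

```text
[[343.96710514 251.38436987]] 0.04696845453374038 [ 0.60340174 -0.16432685  0.10891126]
```

View pics/b2.png

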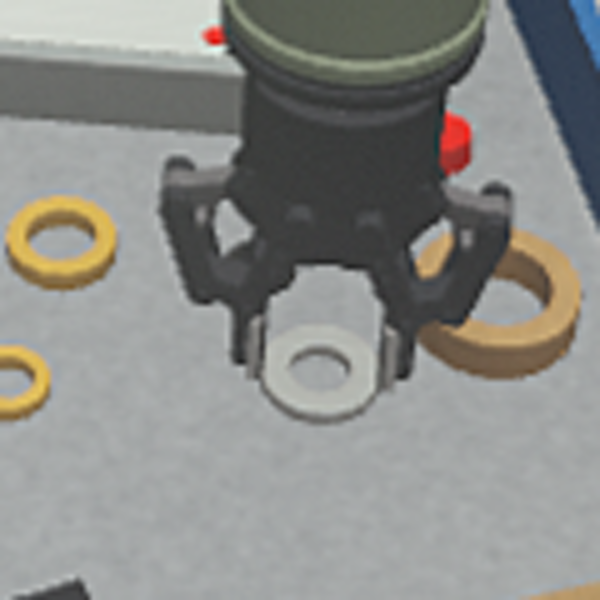

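Run:
```python
from h import *
print(atz('side',[(344.0,252.6),(344,251.8)],.1032)*1e3)
print(nets.pinpoint('side','washer')[:2])
```

```text
[[ 604.20570899 -162.61584842  103.2       ]
 [ 604.65339704 -160.4617761   103.2       ]]
[{'location': [344.2, 251.2], 'p': 0.79}]
```

```bash
python3 plan.py 564 177.7 140 17 30
```

```text
clk 5.5 tcp [ 602.9 -164.3  107.7] jaw -15.0 F [ 0.5  0.6 -0.9] w 46.6 q1 0.41 q7 -0.36 rotvec [-0.558  0.002 -0.001] n 12
[[-2.7, -10.5, -26.7, -0.047, 0.0, -0.0], [-2.7, -9.2, -27.1, -0.047, 0.0, -0.0], [-2.7, -8.0, -27.5, -0.047, 0.0, -0.0], [-2.7, -6.7, -27.9, -0.047, 0.0, -0.0], [-2.7, -5.4, -28.2, -0.047, 0.0, -0.0], [-2.7, -4.1, -28.4, -0.047, 0.0, -0.0], [-2.7, -2.7, -28.5, -0.047, 0.0, -0.0], [-2.7, -1.4, -28.6, -0.047, 0.0, -0.0], [-2.7, -0.1, -28.7, -0.047, 0.0, -0.0], [-2.7, 1.3, -28.7, -0.047, 0.0, -0.0], [-2.7, 2.6, -28.6, -0.047, 0.0, -0.0], [-2.7, 3.9, -28.4, -0.047, 0.0, -0.0]]
```

{"op": "jog_arm", "data": {
  "commands": [
    [-10,-10,-26,-0.047,0,0],
    [-10,-9,-27,-0.047,0,0],
    [-10,-8,-27.5,-0.047,0,0],
    [-5,-6.5,-28,-0.047,0,0],
    [-1,-5.5,-28,-0.047,0,0],
    [0,-4,-28.5,-0.047,0,0],
    [0,-3,-28.5,-0.047,0,0],
    [0,-1.5,-28.5,-0.047,0,0],
    [0,0,-28.5,-0.047,0,0],
    [0,1,-28.5,-0.047,0,0],
    [0,2.5,-28.5,-0.047,0,0],
    [0,4,-28,-0.047,0,0],
    [0,0,0,0,0,0]
  ]
}}

```text
clock: 6.8
position: [0.5442, 0.2048, 0.1426]
tool_rot: [-1.993, 1.562, 3.076]
force: [-0.1, 0.1, -0.5]
grip_width: 0.0467
```

```bash
python3 plan.py 564 177.7 122 17 30
```

```text
clk 6.8 tcp [544.2 204.8 142.6] jaw 20.4 F [-0.1  0.1 -0.5] w 46.7 q1 -0.07 q7 -0.47 rotvec [ 0.06  -0.003  0.008] n 2
[[10.2, 4.6, 16.2, 0.03, -0.002, 0.004], [10.3, 5.1, 16.0, 0.03, -0.002, 0.004]]
```

{"op": "jog_arm", "data": {
  "commands": [
    [8,4.5,16,0.03,-0.002,0.004],
    [8,4.5,15,0.025,-0.002,0.004],
    [6,0,0,0,0,0],
    [0,0,0,0,0,0]
  ]
}}

```text
clock: 7.2
position: [0.5625, 0.1774, 0.118]
tool_rot: [-0.854, 1.568, -2.125]
force: [-0.0, -0.2, -1.1]
grip_width: 0.0467
```

```bash
python3 plan.py 564 177.7 112 17 30;python3 - <<'E'
from h import *
save('top','t3');save('side','s3')
print(observe()['position'],proj('top',[(.565,.178,.091)]),proj('side',[(.5628,.1774,.091)]))
crop('t3','a',(225,150,305,230),5);crop('s3','b',(260,110,340,190),5)
a=cv2.imread('pics/a.png');b=cv2.imread('pics/b.png')
cv2.imwrite('pics/ab3.png',np.hstack([a,b]))
E
```

```text
clk 7.2 tcp [562.5 177.4 118. ] jaw 17.2 F [-0.  -0.2 -1.1] w 46.7 q1 -0.05 q7 -0.48 rotvec [0.004 0.002 0.002] n 1
([np.float64(6.0), np.float64(1.6), np.float64(0.1), np.float64(0.004), np.float64(0.002), np.float64(0.002)], 'x', 1)
[0.56273586 0.17777961 0.11889689] [[264.24986162 188.95784512]] [[300.68760111 158.67663956]]
```

View pics/ab3.png

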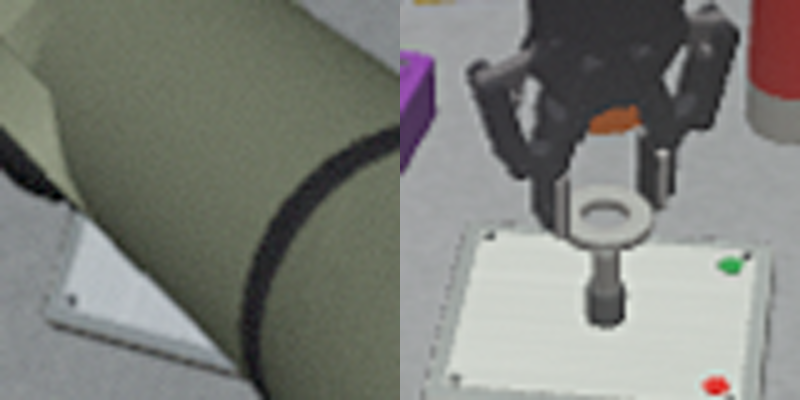

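```bash
cat > ov.py <<'E'
from fit import *
import sys
def overlay(raw,n,rings,box,k,out):
    im=cv2.imread('pics/raw_'+raw+'.png')[box[1]:box[3],box[0]:box[2]]
    im=cv2.resize(im,None,fx=k,fy=k,interpolation=cv2.INTER_CUBIC); o=im.copy()
    for c,r,col in rings:
        uv=((proj(n,circ(r,0)+np.array(c))-np.array(box[:2])+.5)*k-.5)
        cv2.polylines(o,[np.round(uv).astype(np.int32)],True,col,1)
    cv2.imwrite(out,np.hstack([im,o]))
E
python3 - <<'E'
from ov import *
z=.1189-.0137
rs=[]
c=(.5628,.1774)
rs=[((*c,z+.008),.025,(0,0,255)),((*c,z+.008),.0125,(0,0,255)),((*c,z),.025,(255,0,0)),((*c,.045),.011,(0,200,0)),((*c,.067),.011,(0,200,0))]
overlay('s3','side',rs,(283,140,323,182),10,'pics/o3.png')
E
```

```text
(no output)
```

View pics/o3.png

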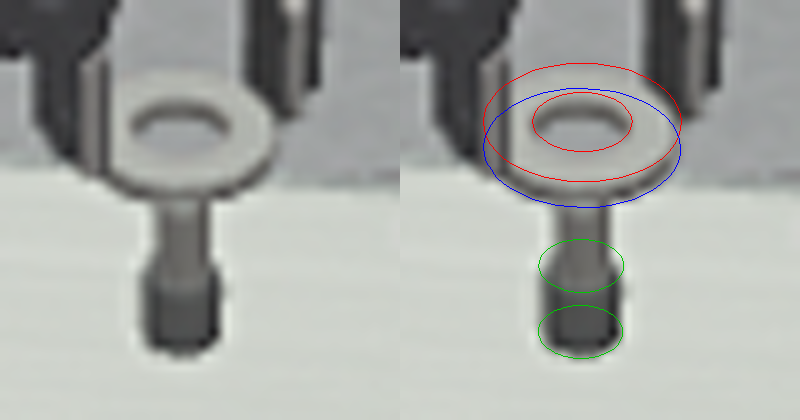

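The side view at (301,153) shows the washer centred over the shaft to within about 1 mm. Top view is blocked by the arm. I lower it in stages.

{"op": "jog_arm", "data": {
  "commands": [
    [8,0,0,0,0,0],
    [8,0,0,0,0,0],
    [8,0,0,0,0,0],
    [6,0,0,0,0,0],
    [0,0,0,0,0,0]
  ]
}}

```text
clock: 7.8
position: [0.5624, 0.1781, 0.0864]
tool_rot: [-0.575, 1.569, -1.844]
force: [-0.5, 0.3, -0.6]
grip_width: 0.0465
```

```bash
python3 plan.py 562.7 177.8 72 17 30
```

```text
clk 7.8 tcp [562.4 178.1  86.4] jaw 17.3 F [-0.5  0.3 -0.6] w 46.5 q1 -0.07 q7 -0.51 rotvec [0.005 0.001 0.001] n 1
([np.float64(14.4), np.float64(0.2), np.float64(0.4), np.float64(0.005), np.float64(0.001), np.float64(0.001)], 'x', 1)
```

{"op": "jog_arm", "data": {
  "commands": [
    [4,0,0,0,0,0],
    [4,0.2,0.3,0,0,0],
    [4,0,0,0,0,0],
    [0,0,0,0,0,0]
  ]
}}

```text
clock: 8.2
position: [0.5627, 0.1781, 0.0735]
tool_rot: [-0.512, 1.57, -1.781]
force: [-0.2, -0.0, -0.5]
grip_width: 0.0465
```

```bash
python3 plan.py 562.7 177.8 60 17 30
```

```text
clk 8.2 tcp [562.7 178.1  73.5] jaw 17.3 F [-0.2 -0.  -0.5] w 46.5 q1 -0.07 q7 -0.52 rotvec [0.005 0.001 0.001] n 1
([np.float64(13.5), np.float64(-0.1), np.float64(0.3), np.float64(0.005), np.float64(0.001), np.float64(0.001)], 'x', 1)
```

Washer bottom is below the post top with no contact force, so it is threaded.

{"op": "jog_arm", "data": {
  "commands": [
    [5,0,0,0,0,0],
    [5,0,0,0,0,0],
    [3,0,0,0,0,0],
    [0,0,0,0,0,0]
  ]
}}

```text
clock: 8.6
position: [0.5629, 0.1781, 0.0595]
tool_rot: [-0.197, 1.57, -1.466]
force: [0.1, 0.4, -0.8]
grip_width: 0.0465
```

```bash
python3 plan.py 562.7 177.8 59 17 30
```

```text
clk 8.6 tcp [562.9 178.1  59.5] jaw 17.3 F [ 0.1  0.4 -0.8] w 46.5 q1 -0.08 q7 -0.53 rotvec [0.005 0.001 0.   ] n 1
([np.float64(0.5), np.float64(-0.3), np.float64(0.2), np.float64(0.005), np.float64(0.001), np.float64(0.0)], 'x', 1)
```

{"op": "jog_arm", "data": {
  "commands": [
    [0,0,0,0,0,0],
    [0,0,0,0,0,0],
    [0,0,0,0,0,0],
    [-10,0,0,0,0,0],
    [-20,0,0,0,0,0],
    [-30,0,0,0,0,0],
    [-30,0,0,0,0,0],
    [0,0,0,0,0,0]
  ],
  "gripper": 65
}}

```text
clock: 9.4
position: [0.5628, 0.1788, 0.1557]
tool_rot: [0.514, 1.57, -0.754]
force: [0.8, -0.6, -0.2]
grip_width: 0.0636
```

```bash
python3 plan.py 484.5 -67.2 100 -8 30;python3 - <<'E'
from ov import *
save('side','s4')
c=(.5628,.1774);z=.045
rs=[((*c,z+.008),.025,(0,0,255)),((*c,z),.025,(255,0,0)),((*c,.067),.011,(0,200,0))]
overlay('s4','side',rs,(280,140,320,190),10,'pics/o4.png')
E
```

```text
clk 9.4 tcp [562.8 178.8 155.7] jaw 17.3 F [ 0.8 -0.6 -0.2] w 63.6 q1 -0.03 q7 -0.45 rotvec [ 0.442  0.    -0.   ] n 9
[[6.2, -16.5, 23.5, 0.049, 0.0, -0.0], [6.2, -15.3, 24.3, 0.049, 0.0, -0.0], [6.2, -14.1, 25.0, 0.049, 0.0, -0.0], [6.2, -12.8, 25.7, 0.049, 0.0, -0.0], [6.2, -11.5, 26.3, 0.049, 0.0, -0.0], [6.2, -10.2, 26.8, 0.049, 0.0, -0.0], [6.2, -8.9, 27.3, 0.049, 0.0, -0.0], [6.2, -7.6, 27.7, 0.049, 0.0, -0.0], [6.2, -6.2, 28.0, 0.049, 0.0, -0.0]]
```

View pics/o4.png

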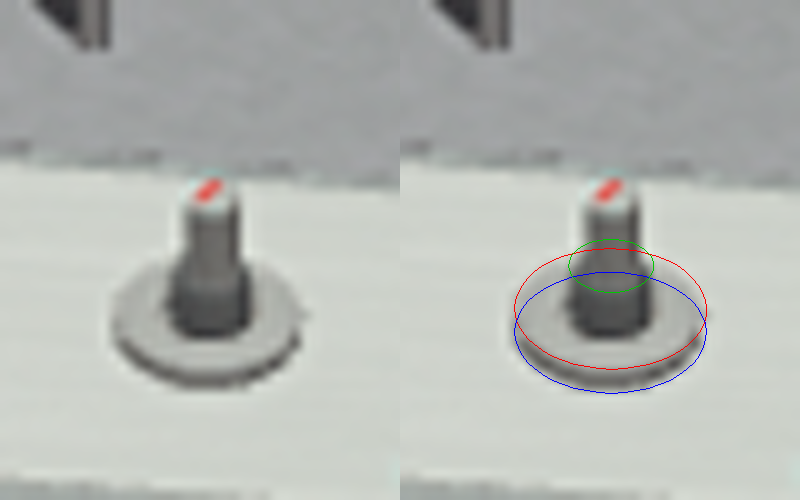

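The washer lies flat round the post. Next the smaller brass ring.

{"op": "jog_arm", "data": {
  "commands": [
    [5,-15.5,22,0.047,0,0],
    [5,-14.5,23,0.047,0,0],
    [5,-13,23.5,0.047,0,0],
    [5,-12,24,0.047,0,0],
    [5,-11,25,0.047,0,0],
    [5,-9.5,25,0.047,0,0],
    [5,-8.5,25.5,0.047,0,0],
    [5,-7,26,0.047,0,0],
    [5,-6,26,0.047,0,0],
    [0,0,0,0,0,0]
  ]
}}

```text
clock: 10.45
position: [0.4827, -0.061, 0.1049]
tool_rot: [-1.382, 1.565, -3.089]
force: [-1.0, 0.7, 0.3]
grip_width: 0.0636
```

```bash
python3 plan.py 484.5 -67.2 50 -8 30
```

```text
clk 10.45 tcp [482.7 -61.  104.9] jaw -7.8 F [-1.   0.7  0.3] w 63.6 q1 0.32 q7 -0.48 rotvec [0.003 0.001 0.006] n 2
([np.float64(27.4), np.float64(1.5), np.float64(2.9), np.float64(0.002), np.float64(0.001), np.float64(0.003)], 'x', 2)
```

{"op": "jog_arm", "data": {
  "commands": [
    [20,1.5,3,0.002,0.001,0.003],
    [20,1,2.5,0,0,0.002],
    [15,0,0,0,0,0],
    [15,0,0,0,0,0],
    [0,0,0,0,0,0]
  ],
  "gripper": 95
}}

```text
clock: 10.95
position: [0.484, -0.0661, 0.032]
tool_rot: [-1.995, 1.569, 2.58]
force: [-1.0, 0.0, 0.2]
grip_width: 0.0537
```

```bash
python3 plan.py 484.5 -67.2 15 -8 30;python3 - <<'E'
from ov import *
save('side','s5');crop('s5','b5',(240,200,320,280),8)
E
```

```text
clk 10.95 tcp [484.  -66.1  32. ] jaw -7.9 F [-1.   0.   0.2] w 53.7 q1 0.26 q7 -0.55 rotvec [ 0.002 -0.001  0.001] n 1
([np.float64(17.0), np.float64(0.7), np.float64(1.0), np.float64(0.002), np.float64(-0.001), np.float64(0.001)], 'x', 1)
```

View pics/b5.png

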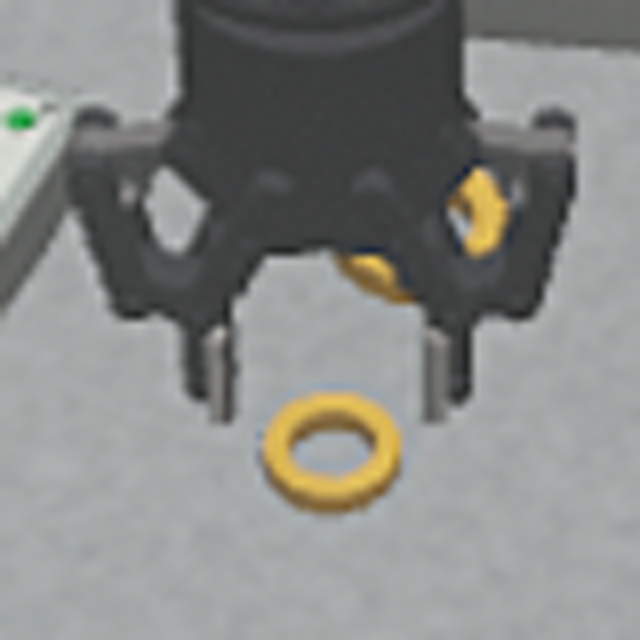

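The brass ring at (281,256) lies centred between the fingertips, at about (267,252) and (294,252). I go down and grip.

{"op": "jog_arm", "data": {
  "commands": [
    [9,0.6,1,0,0,0],
    [9,0,0,0,0,0],
    [0,0,0,0,0,0]
  ]
}}

```text
clock: 11.3
position: [0.4858, -0.0668, 0.015]
tool_rot: [2.239, 1.569, 0.531]
force: [1.0, -0.6, 0.3]
grip_width: 0.0535
```

{"op": "jog_arm", "data": {
  "commands": [
    [0,0,0,0,0,0],
    [0,0,0,0,0,0],
    [0,0,0,0,0,0],
    [0,0,0,0,0,0],
    [0,0,0,0,0,0]
  ],
  "gripper": 255,
  "newtons": 40
}}

```text
clock: 11.8
position: [0.4863, -0.0669, 0.0163]
tool_rot: [1.834, 1.568, 0.127]
force: [0.3, 0.3, -0.3]
grip_width: 0.0369
```

```bash
python3 plan.py 562.8 178.1 140 17 30
```

```text
clk 11.8 tcp [486.3 -66.9  16.3] jaw -7.8 F [ 0.3  0.3 -0.3] w 36.9 q1 0.24 q7 -0.57 rotvec [-0.433 -0.    -0.003] n 10
[[-12.3, 4.3, -25.3, -0.043, -0.0, -0.0], [-12.3, 5.4, -25.1, -0.043, -0.0, -0.0], [-12.3, 6.4, -24.9, -0.043, -0.0, -0.0], [-12.3, 7.5, -24.6, -0.043, -0.0, -0.0], [-12.4, 8.6, -24.2, -0.043, -0.0, -0.0], [-12.4, 9.6, -23.8, -0.043, -0.0, -0.0], [-12.4, 10.6, -23.4, -0.043, -0.0, -0.0], [-12.4, 11.6, -22.9, -0.043, -0.0, -0.0], [-12.4, 12.6, -22.4, -0.043, -0.0, -0.0], [-12.4, 13.6, -21.8, -0.043, -0.0, -0.0]]
```

{"op": "jog_arm", "data": {
  "commands": [
    [-20,0,0,0,0,0],
    [-25,4,-23,-0.043,0,0],
    [-25,5,-23,-0.043,0,0],
    [-25,6,-23,-0.043,0,0],
    [-20,7,-23,-0.043,0,0],
    [-10,8,-22.5,-0.043,0,0],
    [0,9,-22,-0.043,0,0],
    [0,10,-22,-0.043,0,0],
    [0,11,-21,-0.043,0,0],
    [0,12,-21,-0.043,0,0],
    [0,12.5,-20,-0.043,0,0],
    [0,0,0,0,0,0]
  ]
}}

```text
clock: 13.0
position: [0.5588, 0.1684, 0.1477]
tool_rot: [1.568, 1.568, 0.305]
force: [-0.9, -0.6, -0.8]
grip_width: 0.0366
```

```bash
python3 plan.py 562.8 178.1 120 17 30
```

```text
clk 13.0 tcp [558.8 168.4 147.7] jaw 17.7 F [-0.9 -0.6 -0.8] w 36.6 q1 -0.01 q7 -0.45 rotvec [ 0.011 -0.    -0.003] n 1
([np.float64(27.7), np.float64(6.7), np.float64(-8.0), np.float64(0.011), np.float64(-0.0), np.float64(-0.003)], 'x', 1)
```

{"op": "jog_arm", "data": {
  "commands": [
    [13,3.5,-4,0.01,0,0],
    [13,3,-4,0,0,0],
    [0,0,0,0,0,0]
  ]
}}

```text
clock: 13.3
position: [0.5625, 0.1775, 0.1189]
tool_rot: [1.239, 1.569, -0.036]
force: [-0.2, -0.1, -0.7]
grip_width: 0.037
```

```bash
python3 plan.py 562.8 178.1 80 17 30
python3 - <<'E'
from ov import *
save('side','s6')
p=observe()['position'];print(p)
c=(.5628,.1774);z=p[2]-.0163
rs=[((*c,z+.010),.020,(0,0,255)),((*c,z+.01),.0125,(0,0,255)),((*c,z),.020,(255,0,0)),((*c,.067),.011,(0,200,0)),((*c,.045),.025,(0,200,0))]
overlay('s6','side',rs,(280,135,320,185),10,'pics/o6.png')
E
```

```text
clk 13.3 tcp [562.5 177.5 118.9] jaw 16.9 F [-0.2 -0.1 -0.7] w 37.0 q1 -0.05 q7 -0.49 rotvec [-0.001  0.001 -0.002] n 2
([np.float64(19.5), np.float64(0.2), np.float64(-0.3), np.float64(-0.001), np.float64(0.0), np.float64(-0.001)], 'x', 2)
[0.56263401 0.17723855 0.11965397]
```

View pics/o6.png

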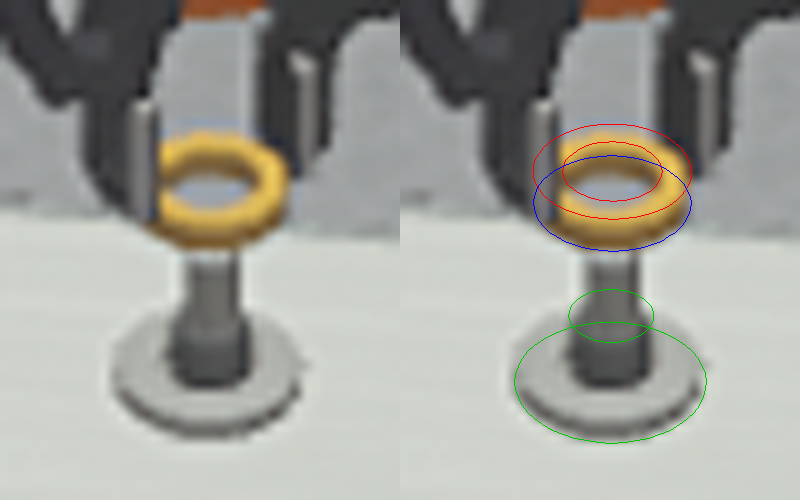

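The ring sits about 1 mm toward the camera relative to the post, so I nudge +y and lower in stages.

{"op": "jog_arm", "data": {
  "commands": [
    [8,0,-1,0,0,0],
    [8,0,-0.4,0,0,0],
    [6,0,0,0,0,0],
    [6,0,0,0,0,0],
    [0,0,0,0,0,0]
  ]
}}

```text
clock: 13.85
position: [0.5623, 0.177, 0.0891]
tool_rot: [0.905, 1.568, -0.372]
force: [0.6, 0.6, -1.1]
grip_width: 0.0367
```

```bash
python3 plan.py 562.3 178.5 75 17 30
```

```text
clk 13.85 tcp [562.3 177.   89.1] jaw 16.8 F [ 0.6  0.6 -1.1] w 36.7 q1 -0.06 q7 -0.52 rotvec [-0.003  0.002 -0.002] n 1
([np.float64(14.1), np.float64(0.4), np.float64(-1.4), np.float64(-0.003), np.float64(0.002), np.float64(-0.002)], 'x', 1)
```

{"op": "jog_arm", "data": {
  "commands": [
    [0,0.4,-2,0,0.002,0],
    [0,0,0,0,0,0]
  ]
}}

```text
clock: 14.05
position: [0.5622, 0.1792, 0.0892]
tool_rot: [1.876, 1.569, 0.598]
force: [0.4, 0.3, -0.2]
grip_width: 0.037
```

{"op": "jog_arm", "data": {
  "commands": [
    [4,0,0,0,0,0],
    [4,0,0,0,0,0],
    [3,0,0,0,0,0],
    [0,0,0,0,0,0]
  ]
}}

```text
clock: 14.45
position: [0.5625, 0.1794, 0.0778]
tool_rot: [1.781, 1.568, 0.503]
force: [-1.3, 0.3, -0.4]
grip_width: 0.0371
```

```bash
python3 plan.py 562.3 178.5 70 17 30
```

```text
clk 14.45 tcp [562.5 179.4  77.8] jaw 16.8 F [-1.3  0.3 -0.4] w 37.1 q1 -0.07 q7 -0.53 rotvec [-0.004 -0.001 -0.003] n 1
([np.float64(7.8), np.float64(-0.4), np.float64(0.8), np.float64(-0.004), np.float64(-0.001), np.float64(-0.003)], 'x', 1)
```

{"op": "jog_arm", "data": {
  "commands": [
    [4,0,0.5,0,0,0],
    [4,0,0,0,0,0],
    [0,0,0,0,0,0]
  ]
}}

```text
clock: 14.75
position: [0.5627, 0.1788, 0.0691]
tool_rot: [1.775, 1.568, 0.497]
force: [0.5, -0.3, -0.9]
grip_width: 0.0366
```

{"op": "jog_arm", "data": {
  "commands": [
    [0,0,0,0,0,0],
    [0,0,0,0,0,0],
    [0,0,0,0,0,0],
    [-10,0,0,0,0,0],
    [-20,0,0,0,0,0],
    [-30,0,0,0,0,0],
    [-30,0,0,0,0,0],
    [0,0,0,0,0,0]
  ],
  "gripper": 95
}}

```text
clock: 15.55
position: [0.5622, 0.1792, 0.165]
tool_rot: [1.927, 1.567, 0.65]
force: [0.2, -0.1, -0.3]
grip_width: 0.0533
```

```bash
python3 plan.py 479 -220.3 140 107 30
python3 - <<'E'
from ov import *
save('side','s7')
p=observe()['position'];print(p)
c=(.5628,.1774);z=.053
rs=[((*c,z+.010),.020,(0,0,255)),((*c,z),.020,(255,0,0)),((*c,.045),.025,(0,200,0))]
overlay('s7','side',rs,(280,140,320,190),10,'pics/o7.png')
E
```

```text
clk 15.55 tcp [562.2 179.2 165. ] jaw 16.8 F [ 0.2 -0.1 -0.3] w 53.3 q1 -0.02 q7 -0.46 rotvec [-1.573  0.002 -0.003] n 14
[[1.7, -14.0, 25.6, -0.112, 0.0, -0.0], [1.7, -16.7, 23.9, -0.112, 0.0, -0.0], [1.7, -19.3, 21.8, -0.112, 0.0, -0.0], [1.7, -21.6, 19.5, -0.112, 0.0, -0.0], [1.7, -23.7, 17.0, -0.112, 0.0, -0.0], [1.7, -25.5, 14.2, -0.112, 0.0, -0.0], [1.7, -26.9, 11.3, -0.112, 0.0, -0.0], [1.7, -28.0, 8.2, -0.112, 0.0, -0.0], [1.7, -28.7, 5.0, -0.112, 0.0, -0.0], [1.8, -29.1, 1.7, -0.112, 0.0, -0.0], [1.8, -29.1, -1.5, -0.112, 0.0, -0.0], [1.8, -28.8, -4.8, -0.112, 0.0, -0.0], [1.8, -28.0, -8.0, -0.112, 0.0, -0.0], [1.8, -27.0, -11.1, -0.112, 0.0, -0.0]]
[0.56163805 0.17879464 0.16335306]
```

View pics/o7.png

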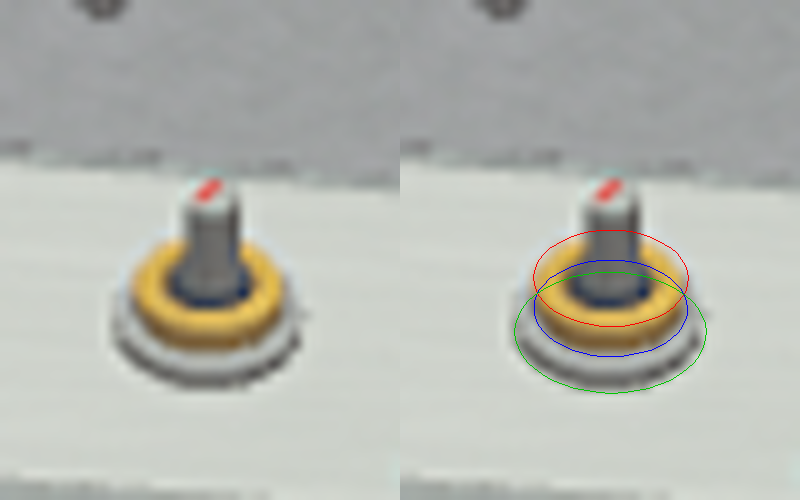

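Both rings are home and flat. Now the knob. I move partway first and check the last joint's range.

{"op": "jog_arm", "data": {
  "commands": [
    [1,-13,24,-0.112,0,0],
    [1,-15.5,22,-0.112,0,0],
    [1,-18,20,-0.112,0,0],
    [1,-20,18,-0.112,0,0],
    [1,-22,16,-0.112,0,0],
    [1,-24,13,-0.112,0,0]
  ]
}}

```text
clock: 16.2
position: [0.5268, 0.0184, 0.1556]
tool_rot: [2.221, 1.568, 1.647]
force: [-0.4, -0.4, -0.4]
grip_width: 0.0534
```

```bash
python3 plan.py 479 -220.3 140 107 30; python3 -c "
from h import *;print(observe()['qpos'])"
```

```text
clk 16.2 tcp [526.8  18.4 155.6] jaw 57.1 F [-0.4 -0.4 -0.4] w 53.4 q1 0.39 q7 0.39 rotvec [-0.871 -0.001 -0.003] n 9
[[1.7, -25.2, 9.9, -0.097, -0.0, -0.0], [1.7, -26.0, 7.5, -0.097, -0.0, -0.0], [1.7, -26.6, 4.9, -0.097, -0.0, -0.0], [1.7, -27.0, 2.3, -0.097, -0.0, -0.0], [1.7, -27.1, -0.3, -0.097, -0.0, -0.0], [1.7, -26.9, -2.9, -0.097, -0.0, -0.0], [1.7, -26.5, -5.5, -0.097, -0.0, -0.0], [1.7, -25.8, -8.0, -0.097, -0.0, -0.0], [1.7, -24.9, -10.5, -0.097, -0.0, -0.0]]
[ 0.39197489  0.57782805 -0.73741531  1.91026543  0.50771313  0.84835524
  0.38612665]
```

{"op": "jog_arm", "data": {
  "commands": [
    [0,-23,9,-0.097,0,0],
    [0,-24,7,-0.097,0,0],
    [0,-24.5,4.5,-0.097,0,0],
    [0,-25,2,-0.097,0,0],
    [0,-25,0,-0.097,0,0],
    [0,-25,-2.5,-0.097,0,0],
    [0,-24.5,-5,-0.097,0,0],
    [0,-24,-7.5,-0.097,0,0],
    [0,-23,-10,-0.097,0,0],
    [0,0,0,0,0,0]
  ]
}}

```text
clock: 17.2
position: [0.4795, -0.216, 0.1506]
tool_rot: [2.348, 1.562, 2.685]
force: [0.5, 1.0, -0.5]
grip_width: 0.0536
```

```bash
python3 plan.py 479 -220.3 100 107 30; python3 -c "
from h import *;print(observe()['qpos'])"
```

```text
clk 17.2 tcp [ 479.5 -216.   150.6] jaw 109.3 F [ 0.5  1.  -0.5] w 53.6 q1 0.98 q7 1.62 rotvec [ 0.04  -0.006 -0.006] n 2
[[25.3, -2.1, -0.8, 0.02, -0.003, -0.003], [25.3, -2.1, -0.8, 0.02, -0.003, -0.003]]
[ 0.97961863  0.66321539 -0.94611505  1.90378158  0.6648814   0.93660604
  1.61757579]
```

{"op": "jog_arm", "data": {
  "commands": [
    [25,-2,-1,0.02,-0.003,-0.003],
    [25,-2,-1,0.02,-0.003,-0.003],
    [20,0,0,0,0,0],
    [0,0,0,0,0,0]
  ]
}}

```text
clock: 17.6
position: [0.4777, -0.2199, 0.0777]
tool_rot: [1.78, 1.569, 2.07]
force: [-0.5, -0.3, 0.8]
grip_width: 0.0536
```

```bash
python3 plan.py 479 -220.3 33 107 30
python3 - <<'E'
from ov import *
save('side','s8');save('top','t8');crop('s8','b',(250,250,330,330),5);crop('t8','a',(370,190,450,270),5)
cv2.imwrite('pics/ab8.png',np.hstack([cv2.imread('pics/a.png'),cv2.imread('pics/b.png')]))
E
```

```text
clk 17.6 tcp [ 477.7 -219.9   77.7] jaw 106.6 F [-0.5 -0.3  0.8] w 53.6 q1 0.92 q7 1.48 rotvec [-0.006 -0.    -0.002] n 2
([np.float64(22.3), np.float64(-0.4), np.float64(0.6), np.float64(-0.003), np.float64(-0.0), np.float64(-0.001)], 'x', 2)
```

View pics/ab8.png

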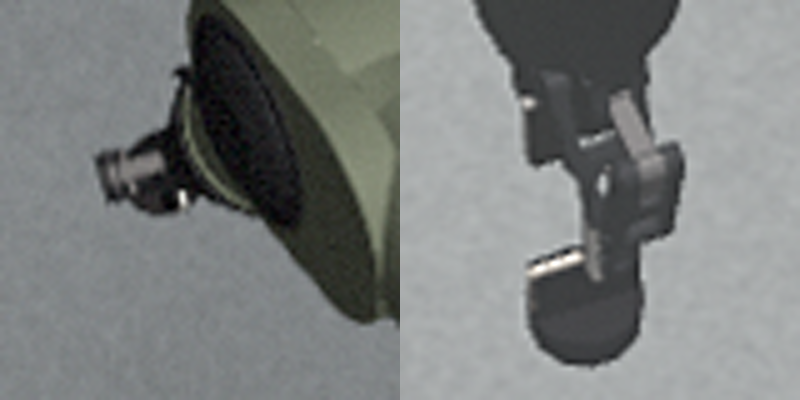

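The pointer end shows at side (276,303) with the fingers straddling the bar. I go down and grip.

{"op": "jog_arm", "data": {
  "commands": [
    [15,-0.4,0.5,-0.003,0,0],
    [15,-0.3,0.5,-0.003,0,0],
    [13,0,0,0,0,0],
    [0,0,0,0,0,0]
  ]
}}

```text
clock: 18.1
position: [0.4817, -0.2206, 0.0362]
tool_rot: [-0.514, 1.566, -0.217]
force: [0.4, 0.4, -0.1]
grip_width: 0.0536
```

```bash
python3 plan.py 479 -220.3 33 107 30
```

```text
clk 18.1 tcp [ 481.7 -220.6   36.2] jaw 107.0 F [ 0.4  0.4 -0.1] w 53.6 q1 0.87 q7 1.43 rotvec [0.    0.004 0.002] n 1
([np.float64(3.2), np.float64(1.1), np.float64(-2.5), np.float64(0.0), np.float64(0.004), np.float64(0.002)], 'x', 1)
```

{"op": "jog_arm", "data": {
  "commands": [
    [2.5,1,-2.5,0,0.003,0],
    [0,0,0,0,0,0]
  ]
}}

```text
clock: 18.3
position: [0.4788, -0.2201, 0.0334]
tool_rot: [-1.213, 1.569, -0.916]
force: [-0.0, 0.3, -0.2]
grip_width: 0.0538
```

{"op": "jog_arm", "data": {
  "commands": [
    [0,0,0,0,0,0],
    [0,0,0,0,0,0],
    [0,0,0,0,0,0],
    [0,0,0,0,0,0],
    [0,0,0,0,0,0],
    [0,0,0,0,0,0],
    [0,0,0,0,0,0],
    [0,0,0,0,0,0]
  ],
  "gripper": 255,
  "newtons": 100
}}

```text
clock: 19.1
position: [0.4794, -0.2206, 0.0349]
tool_rot: [-1.036, 1.567, -0.74]
force: [0.6, -0.3, -1.1]
grip_width: 0.0098
```

```bash
python3 plan.py 479 -220.3 33 107 30
```

```text
clk 19.1 tcp [ 479.4 -220.6   34.9] jaw 107.0 F [ 0.6 -0.3 -1.1] w 9.8 q1 0.87 q7 1.42 rotvec [0.    0.002 0.003] n 1
([np.float64(1.9), np.float64(0.4), np.float64(-0.3), np.float64(0.0), np.float64(0.002), np.float64(0.003)], 'x', 1)
```

{"op": "jog_arm", "data": {
  "commands": [
    [-15,0,0,0,0,0],
    [-30,0,0,0,0,0],
    [-30,0,0,0,0,0],
    [-30,0,0,0,0,0],
    [-25,0,0,0,0,0],
    [0,0,0,0,0,0]
  ]
}}

```text
clock: 19.7
position: [0.4787, -0.2185, 0.1741]
tool_rot: [-0.759, 1.568, -0.46]
force: [-0.4, -0.4, -1.5]
grip_width: 0.01
```

```bash
python3 plan.py 562.3 178.5 160 44 30
python3 - <<'E'
from ov import *
save('side','s9');crop('s9','b9',(250,190,340,300),5)
E
```

```text
clk 19.7 tcp [ 478.7 -218.5  174.1] jaw 107.2 F [-0.4 -0.4 -1.5] w 10.0 q1 1.0 q7 1.62 rotvec [1.103e+00 3.000e-03 1.000e-03] n 14
[[1.0, 25.3, 14.1, 0.079, 0.0, 0.0], [1.0, 26.4, 12.0, 0.079, 0.0, 0.0], [1.0, 27.2, 9.9, 0.079, 0.0, 0.0], [1.0, 27.9, 7.8, 0.079, 0.0, 0.0], [1.0, 28.4, 5.5, 0.079, 0.0, 0.0], [1.0, 28.8, 3.3, 0.079, 0.0, 0.0], [1.0, 29.0, 1.0, 0.079, 0.0, 0.0], [1.0, 29.0, -1.3, 0.079, 0.0, 0.0], [1.0, 28.8, -3.5, 0.079, 0.0, 0.0], [1.0, 28.4, -5.8, 0.079, 0.0, 0.0], [1.0, 27.8, -8.0, 0.079, 0.0, 0.0], [1.0, 27.1, -10.2, 0.079, 0.0, 0.0], [1.0, 26.2, -12.3, 0.079, 0.0, 0.0], [1.0, 25.2, -14.3, 0.079, 0.0, 0.0]]
```

View pics/b9.png

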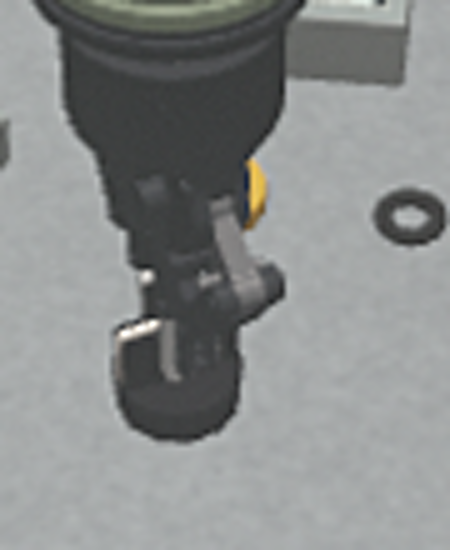

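The knob is held upright, with its pointer at about (276,257). I carry it over the post while turning it.

{"op": "jog_arm", "data": {
  "commands": [
    [0,23.5,13,0.079,0,0],
    [0,24.5,11,0.079,0,0],
    [0,25,9,0.079,0,0],
    [0,26,7,0.079,0,0],
    [0,26.5,5,0.079,0,0],
    [0,27,3,0.079,0,0],
    [0,27,1,0.079,0,0],
    [0,27,-1,0.079,0,0],
    [0,27,-3,0.079,0,0],
    [0,26.5,-5,0.079,0,0],
    [0,26,-7,0.079,0,0],
    [0,25,-9,0.079,0,0],
    [0,24.5,-11,0.079,0,0],
    [0,23.5,-13,0.079,0,0],
    [0,0,0,0,0,0]
  ]
}}

```text
clock: 21.25
position: [0.5607, 0.1622, 0.1661]
tool_rot: [-2.313, 1.557, 3.117]
force: [-1.1, -1.5, -0.8]
grip_width: 0.0099
```

```bash
python3 plan.py 562.3 178.5 150 44 30
```

```text
clk 21.25 tcp [560.7 162.2 166.1] jaw 41.1 F [-1.1 -1.5 -0.8] w 9.9 q1 0.08 q7 -0.06 rotvec [-0.05 -0.01  0.01] n 1
[[16.1, 12.1, -11.1, -0.05, -0.01, 0.01]]
```

{"op": "jog_arm", "data": {
  "commands": [
    [11,6.5,-6,-0.03,-0.006,0.006],
    [11,5.5,-5,-0.02,-0.004,0.004],
    [0,0,0,0,0,0],
    [0,0,0,0,0,0]
  ]
}}

```text
clock: 21.65
position: [0.5606, 0.1783, 0.1403]
tool_rot: [-1.658, 1.568, -2.453]
force: [-0.7, -0.1, -0.5]
grip_width: 0.0097
```

```bash
python3 plan.py 562.3 178.5 136 44 30
python3 - <<'E'
from ov import *
save('side','s10')
p=observe()['position'];print(p)
c=(.5628,.1774);z=p[2]-.0349
rs=[((*c,z+.018),.0245,(0,0,255)),((*c,z),.0245,(255,0,0)),((*c,.067),.011,(0,200,0)),((*c,.045),.025,(0,200,0))]
overlay('s10','side',rs,(280,125,320,185),10,'pics/o10.png')
E
```

```text
clk 21.65 tcp [560.6 178.3 140.3] jaw 44.5 F [-0.7 -0.1 -0.5] w 9.7 q1 0.04 q7 -0.07 rotvec [ 0.008 -0.     0.003] n 1
([np.float64(4.3), np.float64(1.4), np.float64(1.1), np.float64(0.008), np.float64(-0.0), np.float64(0.003)], 'x', 1)
[0.56056265 0.17817852 0.14029737]
```

View pics/o10.png

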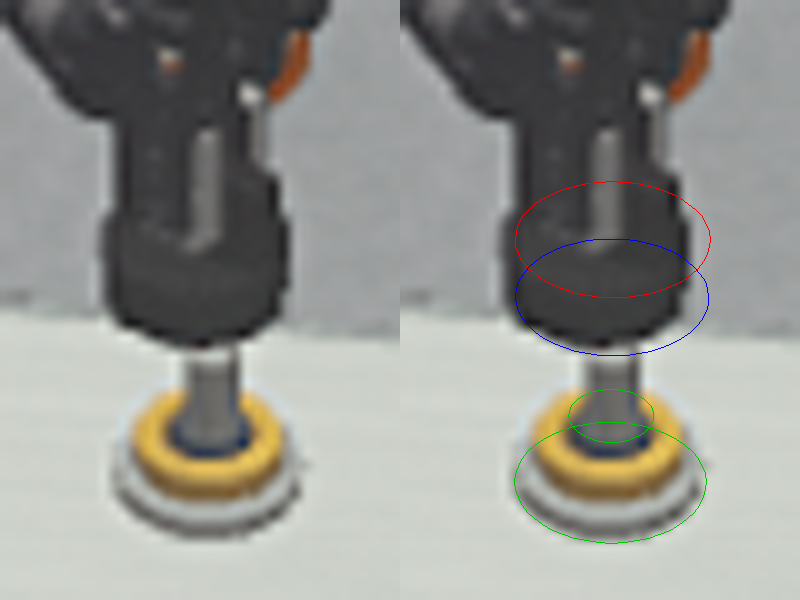

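The knob, at side column 299.5, sits about 3.5 mm to the −x side of the shaft at column 301. I shift it and check again.

{"op": "jog_arm", "data": {
  "commands": [
    [0,2,3.2,0.005,0,0],
    [0,0,0,0,0,0]
  ]
}}

```text
clock: 21.9
position: [0.5649, 0.1761, 0.1406]
tool_rot: [-1.495, 1.568, -2.297]
force: [0.2, -0.8, -0.2]
grip_width: 0.0096
```

```bash
python3 plan.py 564 177.5 130 44 30
python3 - <<'E'
from ov import *
save('side','s11')
p=observe()['position'];print(p)
c=(.5622,.1779);z=p[2]-.0349
rs=[((*c,z+.018),.0245,(0,0,255)),((*c,z),.0245,(255,0,0)),((*c,.067),.011,(0,200,0)),((*c,.045),.025,(0,200,0)),((*c,.053),.02,(0,200,200))]
overlay('s11','side',rs,(280,125,320,185),10,'pics/o11.png')
E
```

```text
clk 21.9 tcp [564.9 176.1 140.6] jaw 44.0 F [ 0.2 -0.8 -0.2] w 9.6 q1 0.04 q7 -0.06 rotvec [0.001 0.    0.003] n 1
([np.float64(10.6), np.float64(0.4), np.float64(-1.6), np.float64(0.001), np.float64(0.0), np.float64(0.003)], 'x', 1)
[0.5646252  0.17622823 0.14062664]
```

View pics/o11.png

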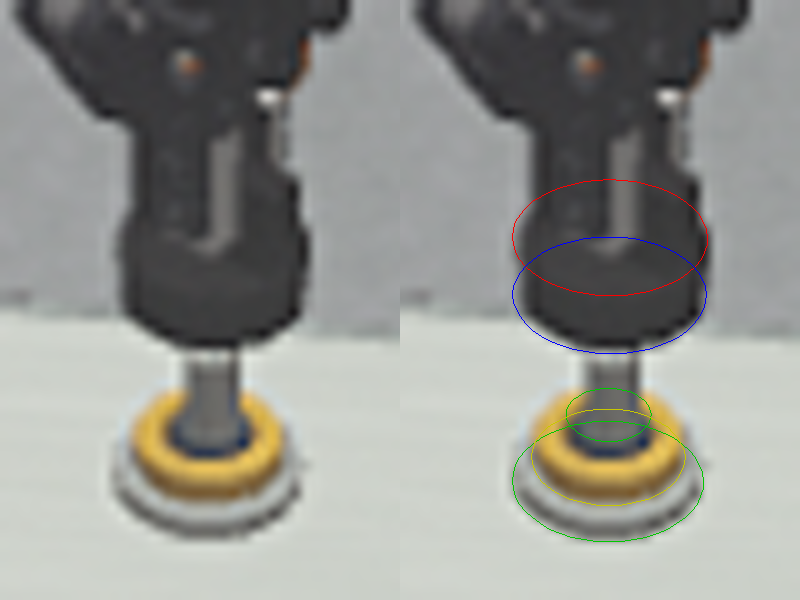

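Centred to within about 0.5 mm now. I lower it to the shaft tip, expecting contact at TCP z of about 126 mm.

{"op": "jog_arm", "data": {
  "commands": [
    [6,0,-0.4,0,0,0],
    [5,0,0,0,0,0],
    [2,0,0,0,0,0],
    [0,0,0,0,0,0]
  ]
}}

```text
clock: 22.35
position: [0.5645, 0.176, 0.1267]
tool_rot: [-1.383, 1.568, -2.186]
force: [-1.1, -0.1, -0.3]
grip_width: 0.0098
```

{"op": "jog_arm", "data": {
  "commands": [
    [2,0,0,0,0,0],
    [2,0,0,0,0,0],
    [0,0,0,0,0,0]
  ]
}}

```text
clock: 22.65
position: [0.5644, 0.1761, 0.1223]
tool_rot: [-1.407, 1.568, -2.209]
force: [0.0, -0.3, -0.5]
grip_width: 0.0101
```

```bash
python3 plan.py 564.3 176.4 126 44 30; python3 -c "
from h import *;print(observe()['moment'])"
```

```text
clk 22.65 tcp [564.4 176.1 122.3] jaw 44.0 F [ 0.  -0.3 -0.5] w 10.1 q1 0.03 q7 -0.08 rotvec [0.    0.    0.003] n 1
([np.float64(-3.7), np.float64(0.1), np.float64(-0.3), np.float64(0.0), np.float64(0.0), np.float64(0.003)], 'x', 1)
[-0.00608786  0.01382203 -0.00337364]
```

{"op": "jog_arm", "data": {
  "commands": [
    [2,0,0,0,0,0],
    [2,0,0,0,0,0],
    [0,0,0,0,0,0]
  ]
}}

```text
clock: 22.95
position: [0.5644, 0.1762, 0.1181]
tool_rot: [-1.381, 1.568, -2.183]
force: [0.6, 0.2, -0.9]
grip_width: 0.0098
```

{"op": "jog_arm", "data": {
  "commands": [
    [2,0,0,0,0,0],
    [2,0,0,0,0,0],
    [0,0,0,0,0,0]
  ]
}}

```text
clock: 23.25
position: [0.5645, 0.1762, 0.1138]
tool_rot: [-1.334, 1.568, -2.137]
force: [0.1, -0.1, -0.3]
grip_width: 0.0098
```

Run:
```python
from ov import *
save('side','s12')
p=observe()['position'];print(p)
overlay('s12','side',[],(280,125,320,185),10,'pics/o12.png')
```

```text
[0.56451037 0.17622442 0.11387255]
```

View pics/o12.png

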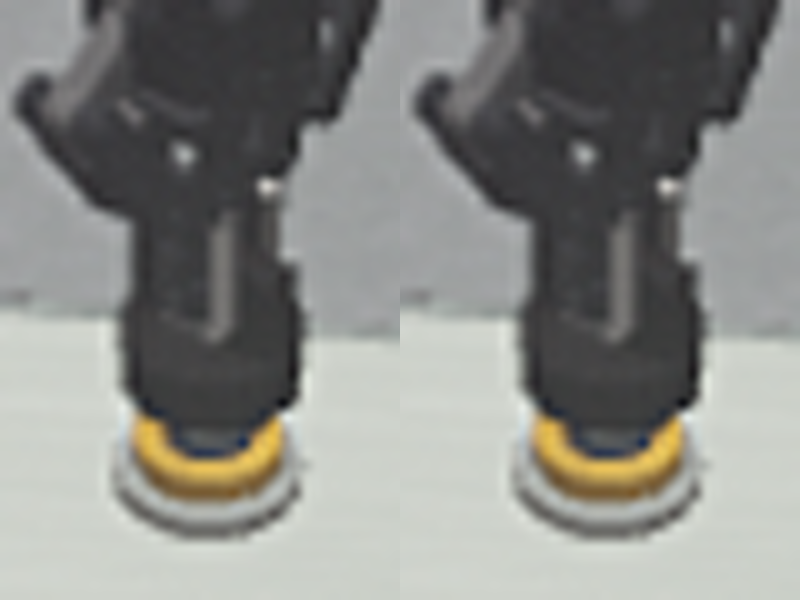

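It slid on without force (underside at about 79 mm, expected seat 77). Now I press in small steps and watch the force.

{"op": "jog_arm", "data": {
  "commands": [
    [2,0,0,0,0,0],
    [2,0,0,0,0,0],
    [0,0,0,0,0,0]
  ]
}}

```text
clock: 23.6
position: [0.5647, 0.1763, 0.1101]
tool_rot: [-1.054, 1.569, -1.857]
force: [-0.4, -0.9, 6.0]
grip_width: 0.0095
```

{"op": "jog_arm", "data": {
  "commands": [
    [1.5,0,0,0,0,0],
    [1.5,0,0,0,0,0],
    [0,0,0,0,0,0]
  ]
}}

```text
clock: 23.9
position: [0.5647, 0.1763, 0.1077]
tool_rot: [-0.842, 1.568, -1.644]
force: [-2.8, -1.2, 6.2]
grip_width: 0.0097
```

{"op": "jog_arm", "data": {
  "commands": [
    [1.5,0,0,0,0,0],
    [1.5,0,0,0,0,0],
    [0,0,0,0,0,0]
  ]
}}

```text
clock: 24.2
position: [0.5647, 0.1763, 0.1056]
tool_rot: [-0.635, 1.568, -1.438]
force: [-3.8, -2.0, 8.9]
grip_width: 0.0097
```

{"op": "jog_arm", "data": {
  "commands": [
    [1,0,0,0,0,0],
    [0.5,0,0,0,0,0],
    [0,0,0,0,0,0]
  ]
}}

```text
clock: 24.5
position: [0.5647, 0.1763, 0.1051]
tool_rot: [-0.531, 1.567, -1.333]
force: [-3.4, -2.1, 8.8]
grip_width: 0.0099
```

Run:
```python
from ov import *
save('side','s13')
s=observe();print(s['position'],s['force'],s['clock'])
c=(.5625,.1776)
rs=[((*c,.0695+.018),.0245,(0,0,255)),((*c,.0695),.0245,(255,0,0)),((*c,.045),.025,(0,200,0))]
overlay('s13','side',rs,(280,125,320,185),10,'pics/o13.png')
```

```text
[0.56474021 0.176394   0.1051872 ] [-3.47323739 -1.35101855  8.57545234] 24.55
```

View pics/o13.png

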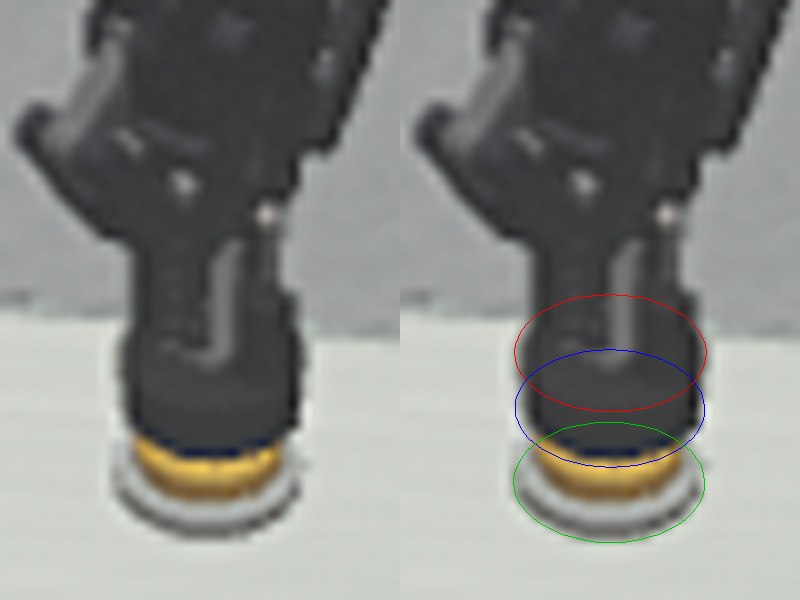

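{"op": "jog_arm", "data": {
  "commands": [
    [1.5,0,0,0,0,0],
    [1,0,0,0,0,0],
    [0,0,0,0,0,0],
    [0,0,0,0,0,0]
  ]
}}

```text
clock: 24.95
position: [0.5647, 0.1763, 0.1042]
tool_rot: [-0.373, 1.566, -1.176]
force: [-3.7, -1.6, 8.9]
grip_width: 0.0098
```

Run:
```python
from h import *
s=observe();print(s['position'],s['force'],s['clock'],s['qd'].round(4))
```

```text
[0.5647172  0.17634958 0.10418075] [-3.70555496 -1.62588403  8.91175324] 24.95 [-0.0025 -0.0066 -0.0013 -0.0009 -0.002   0.0041  0.0001]
```

The force rose less than expected, so I check in the picture whether the knob slipped in the fingers.

Run:
```python
from ov import *
save('side','s14')
p=observe()['position']
# template track: finger patch & knob patch from s11->s14 subpixel
def L(n): return cv2.resize(cv2.GaussianBlur(cv2.imread(f'pics/raw_{n}.png'),(0,0),.5),None,fx=10,fy=10,interpolation=cv2.INTER_CUBIC)
A=L('s11');
for n,z in(('s12',.1139),('s13',.1052),('s14',p[2])):
    B=L(n)
    for nm,b in(('finger',(2800+130,1250+60,2800+300,1250+200)),('knobskirtL',(2800+100,1250+220,2800+160,1250+320)),('knobskirtR',(2800+270,1250+150,2800+330,1250+330)),('tip+bar',(2800+150,1250+200,2800+260,1250+300))):
        t=A[b[1]:b[3],b[0]:b[2]]; s=B[b[1]-40:b[3]+220,b[0]-40:b[2]+40]
        r=cv2.matchTemplate(s,t,cv2.TM_CCOEFF_NORMED);_,v,_,l=cv2.minMaxLoc(r);print(n,nm,(l[0]-40)/10,(l[1]-40)/10,round(v,2))
    for zz in(.03,0,-.02): print('  exp',proj('side',[(.5625,.1776,z+zz)])-proj('side',[(.5625,.1776,.1406+zz)]))
c=(.5622,.1776)
rs=[((*c,.0692+.018),.0245,(0,0,255)),((*c,.0692),.0245,(255,0,0)),((*c,.045),.025,(0,200,0)),((*c,.053),.02,(0,200,200))]
overlay('s14','side',rs,(280,125,320,185),10,'pics/o14.png')
```

```text
s12 finger -0.2 8.9 0.96
s12 knobskirtL 0.1 7.9 0.98
s12 knobskirtR -0.5 8.3 0.95
s12 tip+bar -0.1 8.7 0.98
  exp [[-0.07864498  8.93520962]]
  exp [[-0.07612964  8.65205   ]]
  exp [[-0.07451863  8.47062514]]
s13 finger -0.2 11.6 0.96
s13 knobskirtL 0.1 11.0 0.99
s13 knobskirtR -0.5 11.1 0.96
s13 tip+bar -0.1 11.2 0.99
  exp [[-0.10378136 11.79158317]]
  exp [[-0.10046942 11.41872376]]
  exp [[-0.09834802 11.17980628]]
s14 finger -0.2 11.9 0.96
s14 knobskirtL 0.1 11.1 0.99
s14 knobskirtR -0.5 11.5 0.96
s14 tip+bar -0.1 11.7 0.98
  exp [[-0.10649528 12.09999508]]
  exp [[-0.10309755 11.71747427]]
  exp [[-0.10092118 11.47236377]]
```

View pics/o14.png

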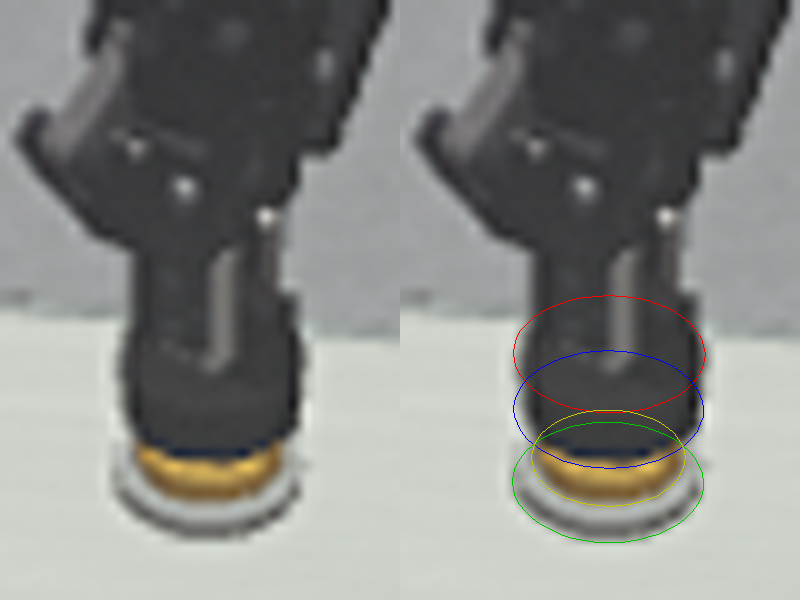

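{"op": "jog_arm", "data": {
  "commands": [
    [1.3,-0.6,-0.2,0,0,0],
    [1,0,0,0,0,0],
    [0,0,0,0,0,0],
    [0,0,0,0,0,0]
  ]
}}

```text
clock: 25.4
position: [0.5647, 0.1764, 0.1041]
tool_rot: [-0.06, 1.565, -0.863]
force: [-2.6, -1.3, 9.9]
grip_width: 0.0095
```

Run:
```python
from h import *
for i in range(4):
    s=observe();print(s['position'],s['force'].round(2),s['clock'],s['moment'].round(2)); grab_frame('side')
```

```text
[0.56468744 0.17636911 0.10410857] [-2.64 -1.31  9.86] 25.4 [-0.44  0.77  0.01]
[0.56470664 0.17640151 0.10420093] [-2.79 -2.32  9.53] 25.45 [-0.41  0.8   0.01]
[0.56466843 0.17634405 0.10411362] [-3.45 -0.36  9.36] 25.5 [-0.39  0.79 -0.03]
[0.56471046 0.17636645 0.10411315] [-3.56 -2.21  8.87] 25.55 [-0.42  0.79  0.01]
```

Run:
```python
from h import *
print(bot.job_done()); s=observe();print(s['position'],s['force'].round(2),s['clock'])
```

```text
the job is handed in; nothing more can be done
None
the job is handed in; nothing more can be done
```

I threaded the steel washer and then the smaller brass spacer onto the post of the large grey box. I then turned the knob about 63° so its pointer lies on the flat's side, slid it onto the D-shaft, and pressed it down. I handed the job in at about 25.5 s with the arm still holding the knob pressed; no verdict is reported.

**Rings:** in the side view, after I let go of them, both lay flat and centred round the post, the spacer on the washer.

**Knob fit:** it slid on with no measurable force until near full depth. Then the spring force appeared, where it should.

**Depth pressed:** the final reading was about 9.4 N upward, roughly 10 N once the knob's weight is added. That means about 6.8 mm of shaft travel, while the tool height says about 7.7 mm. The two disagree by about 1 mm, but both are above the required 5 mm. The knob may have slipped up to 0.7 mm in the fingers.

**Not resolved:**
- A sideways force of about 3–4 N remained. I commanded a small correction, but the position did not change.
- The arm blocked the top camera at the post, so all checks there came from the side camera and the force readings.
- I did not re-measure the bystanders' positions; nothing in the moves or force readings suggested contact with any of them.

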